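Clear the pile on the optician's bench

TASK

A pile stands on the optician's bench: a spectacle case with a lens box and a screw tin side by side on it, and a loupe on top of one of them. Take it apart from the top and put each thing away in the white tray of its own shape, lying flat inside the rim and right way up: first the loupe in the small round tray, then the box in the square tray and the tin in the larger round tray (in either order), and last the case in the long tray. Do not tip anything over, leave the case where it is until the box and the tin are in their trays, and do not disturb the bottle or the spectacles standing by.

Things in the scene. Friction and masses are not known exactly. Their poses are not given: they have to be found in the camera images.
- case: Hard spectacle case, grey with a dark seam, closed: a block 160 mm along its x, 60 mm along its y, 32 mm high, edges rounded by 5 mm, about 0.16 kg. It lies flat on the bench at the foot of the pile. Origin at the centre of its underside, z up. The box and the tin rest on it with their centres about 42 mm from its centre on either side along its x; which is at which end varies.
- box: Square cardboard lens box with a paper patch on top, 58 x 58 mm, 22 mm high, about 0.06 kg, sides along its x and y. Rigid. Lies flat on the case, sides nearly parallel to the case's (within 0.12 rad). Origin at the centre of its underside, z up.
- tin: Round, closed aluminium screw tin, 56 mm in diameter, 22 mm high, about 0.09 kg. Lies flat on the case. Origin at the centre of its underside, z up; its yaw means nothing.
- loupe: Black eye loupe standing upright on top of the box or the tin: a cylinder 36 mm in diameter up to 23 mm above its underside, then 29 mm in diameter up to its top at 32 mm, about 0.03 kg. Origin at the centre of its underside, z up; its yaw means nothing.
- tray_long: Long tray for the case, 186 mm along its x and 86 mm along its y outside, 178 x 78 mm inside. Fixed to the bench. White, floor 4 mm thick, rim 4 mm thick with its top 9 mm above the bench (5 mm above the tray's floor). Origin at the centre of its underside, z up, bench at z = 0. 
- tray_square: Square tray for the box, 84 x 84 mm outside, 76 x 76 mm inside, sides along its x and y. Fixed to the bench. White, floor 4 mm thick, rim 4 mm thick with its top 9 mm above the bench (5 mm above the tray's floor). Origin at the centre of its underside, z up, bench at z = 0. 
- tray_round: Larger round tray for the tin, 82 mm in diameter outside, 74 mm inside. Fixed to the bench. White, floor 4 mm thick, rim 4 mm thick with its top 9 mm above the bench (5 mm above the tray's floor). Origin at the centre of its underside, z up, bench at z = 0. 
- tray_small: Small round tray for the loupe, 62 mm in diameter outside, 54 mm inside. Fixed to the bench. White, floor 4 mm thick, rim 4 mm thick with its top 9 mm above the bench (5 mm above the tray's floor). Origin at the centre of its underside, z up, bench at z = 0. 
- bottle: Bystander: loose amber oil bottle with a red spout, 58 mm in diameter, 128 mm high, standing on the bench beyond the work. Origin at the centre of its underside. Not to be disturbed.
- spectacles: Bystander: loose folded spectacles standing on their rims beyond the work, 136 mm wide along their y, about 20 mm deep, 47 mm high. Origin under the middle of the front, at bench height. Not to be disturbed.
Mind the look-alikes: they are no part of the job. Of the things shaped like the loupe, the black one is meant. Leave any pink or purple look-alike of the tray_small alone.

How it is judged:
By the outcome, as a careful person would: the job done as asked, in the order asked, and still so for the second after the job is handed in, with the robot touching nothing.
It also fails if it takes over 120 s, if anything falls off the work surface, if the arm or the gripper's body presses on something with over 40 N, if the wrist force passes 120 N, or if a joint passes its speed limit or range.

ROBOT

A 6-joint arm with a two-finger parallel gripper is mounted at the origin on the work surface. World frame = base frame: x ahead of the robot, y to its left, z up, the work surface at z = 0. Lengths are in m, angles in rad, forces in N, time in s.
With the tool pointing down it reaches from about 0.35 to 0.975 m from the base axis. Payload 7.1 kg.
Tool frame: the origin (TCP) lies at the very end of the fingers, on their centre line; the grasp point (between the pads) lies 19 mm behind it; z points along the fingers, x is the direction in which the jaws open and shut, and the axes are right-handed (so a half turn about z gives the same grasp; the last joint's range is limited). The gripper opens to 88 mm and grips with 3 to 60 N. Pads are 20 mm wide; open, the fingers measure 115 mm over their backs; the gripper's body (75 mm by 178 mm) begins 61 mm behind the grasp point.
Start: joints at [1.232, 0.423, 1.63, -0, 1.089, -0.019], TCP at [0.196, 0.593, 0.189] pointing down, gripper open.
Joint ranges: [-3, 3], [-0.9, 2.11], [0.09, 2.58], [-1.31, 4.45], [0.11, 2.69], [-2.54, 2.54]. Speed limits (rad/s): [2.39, 2.39, 3.01, 3.14, 3.14, 3.14].

INTERFACE

Orientations are given as a unit quaternion [x, y, z, w].
In Python, from cell import env, vision, job_done gives the robot as it stands. The module is installed in compiled form; this text tells all that it offers.
- The arm moves only by the tool carry_out, never from a script. Its argument "steps" is a list of rows, each a list of 3 entries, a list of its own where there are three numbers: the turn, a rotation vector about the tool's x, y, z in rad, then the shift along the tool's x, y, z in mm, then the gripper command: -1 is fully open, 1 is shut, values between are in proportion. In form: [[[rx, ry, rz], [x, y, z], gripper], ...]. A call has 1 to 12 rows; each row is the pose to reach, as a shift and turn from the pose commanded when the call began, along the tool's axes at that moment; what a row does not reach only later rows make up. A row lasts 1/8 s, in which the tool goes at most 62.5 mm and 10.7 degrees, less where a joint would pass 70% of its speed; a pose out of reach is approached as far as the arm can. A call with a gripper value outside its range is refused whole. The fingers move at their own pace and stop on an object; "newtons" is the grip in N (left out, the last holds). Time passes only in rows, so rows that repeat a pose let the fingers close. It gives the time, the measured TCP pose, the force and the opening at its end, in the units of the state.
- env.get_state(): the state, without advancing time (a new reading comes with each control period).
- vision.snapshot(name): name is "side" or "top"; returns the picture (480x640x3 uint8, red, green, blue); there is no depth.
- vision.camera_info(name): a dict with "K" (3x3 intrinsics, pixels), "dist_coeffs" ([k1, k2, p1, p2, k3] as OpenCV has them; the pictures are not rectified), "camera_from_world" (4x4, takes a point from world to camera coordinates). Camera axes: x right, y up, looking along -z (the intrinsics and any distortion apply to the point x, -y, -z); pixel columns grow to the right and rows downward; lengths in m; the calibration is good to about 2 mm. A picture is of the moment at which its call begins. camera_info takes no time and is no camera call.
- job_done(): hands the job in, once; it reports no verdict.
The state is a dict: "t": time; "joints": joint angles; "qvel": joint speeds; "tau": joint torques, N m; "ee_pos": TCP position; "orientation": TCP orientation; "wrist_force": force on the tool from outside, world axes, zero at the start; "wrist_torque": the same for the moment, N m; "width": finger opening in m.
Only numpy, scipy, OpenCV 4.12 (cv2) and the standard library are available. Lean on these libraries where they do the work, as an engineer would, in place of code of your own. Each camera call takes 0.05 s, during which the arm holds its last target.

## Working session

There is one attempt and no reset: what is moved stays moved. The work goes in short steps, Python scripts to look and compute and a tool call to move; the robot and the scene stay as the last step left them, time stands still between calls to the robot, and variables do not carry over. Pictures are saved under pics/ and viewed, and the job is handed in when it is done.

Besides the shell and the picture viewer there is one more tool, called as a command line: name --argument value ..., lists and objects as JSON in quotes. carry_out: Moves the arm, as the interface text tells. Its arguments: {"type":"object","properties":{"steps":{"type":"array"},"newtons":{"type":"number"}},"required":["steps"]}

```bash
mkdir -p pics
python3 - <<'E'
from cell import env, vision
import cv2,json
for n in("top","side"):
    im=vision.snapshot(n); cv2.imwrite(f"pics/{n}0.png",im[:,:,::-1])
    print({k:(v.tolist() if hasattr(v,'tolist') else v) for k,v in vision.camera_info(n).items()})
s=env.get_state();print(s)
E
```

```text
{'K': [[604.2827604311753, 0.0, 312.8157670098855], [0.0, 604.2827604311753, 237.31437228004614], [0.0, 0.0, 1.0]], 'dist_coeffs': [0.009751586247622932, 0.0, 0.0, 0.0, 0.0], 'camera_from_world': [[-0.005143822579280943, -0.9999433762797169, 0.009315864081939762, -0.017590927875430127], [0.9904631757611739, -0.003811955623970795, 0.13772496671050893, -0.5658676156540556], [-0.13768165655003864, 0.009935453117053733, 0.990426700074769, -1.385584204080576], [0.0, 0.0, 0.0, 1.0]]}
{'K': [[615.2019541710861, 0.0, 308.9418880131876], [0.0, 615.2019541710861, 236.8099977475979], [0.0, 0.0, 1.0]], 'dist_coeffs': [0.04804094494033993, 0.0, 0.0, 0.0, 0.0], 'camera_from_world': [[0.6813022468003281, -0.7319268285490679, -0.010505529730953983, -0.40261133628688567], [0.3616165929294727, 0.324057387008696, 0.8741969169719006, -0.25978115678684904], [-0.6364437824528608, -0.599391297547103, 0.4854579118748563, -0.9346496205514094], [0.0, 0.0, 0.0, 1.0]]}
{'t': 0.1, 'joints': array([ 1.23199675e+00,  4.23751195e-01,  1.63060140e+00, -2.00326015e-05,
        1.08860136e+00, -1.90035923e-02]), 'qvel': array([ 1.51845279e-04, -1.22405267e-03, -2.91135844e-03, -1.30323772e-03,
       -3.92412250e-05,  7.84622137e-05]), 'tau': array([ 5.19615460e-04, -5.45616353e+01, -2.74325609e+01,  6.44970476e-02,
        1.88517506e-02, -4.89409149e-05]), 'ee_pos': array([0.19628559, 0.59280413, 0.1882925 ]), 'orientation': array([ 8.10667459e-01,  5.85506454e-01, -5.54201930e-04,  3.95255831e-04]), 'wrist_force': array([-0.35541769,  0.40793944,  0.13505185]), 'wrist_torque': array([-0.02739156,  0.03064827, -0.02383371]), 'width': 0.08774764794401685}
```

View pics/top0.png

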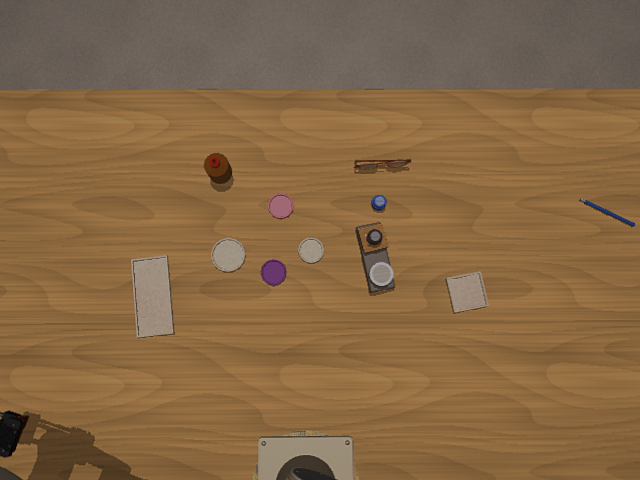

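View pics/side0.png

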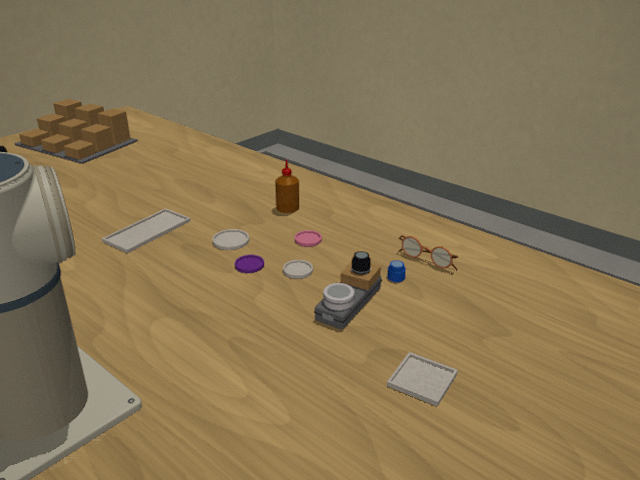

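The top view shows these, by pixel:
- **Loupe candidates:** black (375,237) on the box, and blue (379,202). Black is meant.
- **Small round trays:** white (311,250), pink (281,206) and purple (273,272). White is meant.
- **Other trays:** larger round (228,254), long (152,296), square (467,292).
- **Pile:** the box with the loupe is at the far end, and the tin (381,273) is at the near end.

Next I'll take an enlarged crop and measure.

```bash
cat > h.py <<'E'
import numpy as np, cv2
from cell import env, vision
def ray(n,uv):
    c=vision.camera_info(n);K=np.array(c["K"]);d=np.array(c["dist_coeffs"]);T=np.array(c["camera_from_world"])
    p=cv2.undistortPoints(np.float64(uv).reshape(-1,1,2),K,d).reshape(-1,2)
    v=np.c_[p[:,0],-p[:,1],-np.ones(len(p))]
    return -T[:3,:3].T@T[:3,3], v@T[:3,:3]
def onz(n,uv,z):
    o,v=ray(n,uv); return (o+v*((z-o[2])/v[:,2])[:,None])[:,:2]
def proj(n,P):
    c=vision.camera_info(n);K=np.array(c["K"]);d=np.array(c["dist_coeffs"]);T=np.array(c["camera_from_world"])
    q=np.float64(P).reshape(-1,3)@T[:3,:3].T+T[:3,3]; q=q*[1,-1,-1]
    return cv2.projectPoints(q,np.zeros(3),np.zeros(3),K,d)[0].reshape(-1,2)
E
python3 - <<'E'
from h import *
t=cv2.imread("pics/top0.png");s=cv2.imread("pics/side0.png")
a=cv2.resize(t[185:305,295:415],(400,400),interpolation=cv2.INTER_CUBIC)
b=cv2.resize(s[240:340,300:420],(400,400*100//120),interpolation=cv2.INTER_CUBIC)
b=cv2.copyMakeBorder(b,0,400-b.shape[0],0,0,0)
cv2.imwrite("pics/crop0.png",np.hstack([a,b]))
hsv=cv2.cvtColor(t,cv2.COLOR_BGR2HSV)
m=((hsv[...,1]<60)&(hsv[...,2]>120)).astype(np.uint8)*255
m[:95]=0;m[400:]=0
for c in cv2.findContours(m,cv2.RETR_EXTERNAL,cv2.CHAIN_APPROX_NONE)[0]:
    if cv2.contourArea(c)<150: continue
    w=onz("top",c.reshape(-1,2),0.009)
    r=cv2.minAreaRect((w*1000).astype(np.float32)); e=cv2.minEnclosingCircle((w*1000).astype(np.float32))
    print(np.round(c.reshape(-1,2).mean(0)),cv2.contourArea(c),"rect",np.round(r[0],1),np.round(r[1],1),round(r[2],1),"circ",np.round(e[0],1),round(e[1],1))
E
```

```text
[467. 292.] 1124.5 rect [ 438.2 -386.6] [82.  82.6] 11.0 circ [ 438.3 -385.8] 57.5
[381. 273.] 408.0 rect [ 482.1 -183. ] [52.7 55.2] 89.0 circ [ 482.5 -182.6] 28.4
[152. 296.] 2692.0 rect [431.9 362.1] [184.   85.1] 6.3 circ [432.  362.4] 99.3
[311. 250.] 447.0 rect [539.3 -15.9] [57.7 58. ] 89.8 circ [540.  -15.2] 30.0
[227. 255.] 815.0 rect [529.4 184.1] [78.9 77.4] 44.9 circ [529.5 183.9] 40.0
```

View pics/crop0.png

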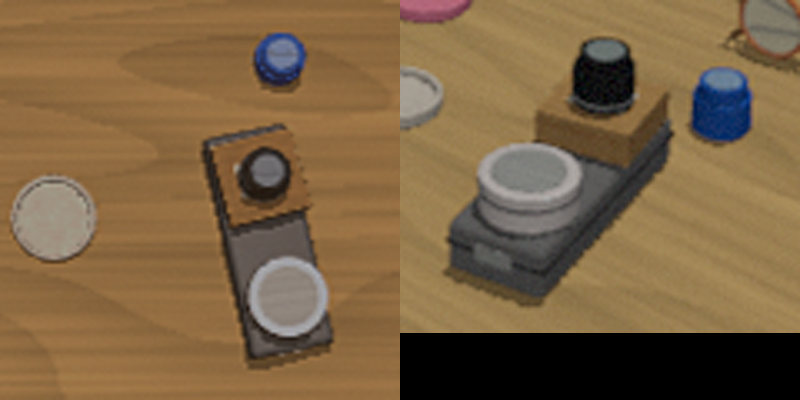

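Run:
```python
from h import *
print(ray("top",[[320,240]])[0],ray("side",[[320,240]])[0])
t=cv2.imread("pics/top0.png");s=cv2.imread("pics/side0.png")
a=cv2.resize(t[215:300,345:405],None,fx=7,fy=7,interpolation=cv2.INTER_CUBIC)
cv2.imwrite("pics/crop1.png",a)
b=cv2.resize(s[245:330,310:390],None,fx=7,fy=7,interpolation=cv2.INTER_CUBIC)
cv2.imwrite("pics/crop2.png",b)
```

```text
[ 0.36961102 -0.00598059  1.45041756] [-0.22661075 -0.77071888  0.67660329]
```

View pics/crop1.png

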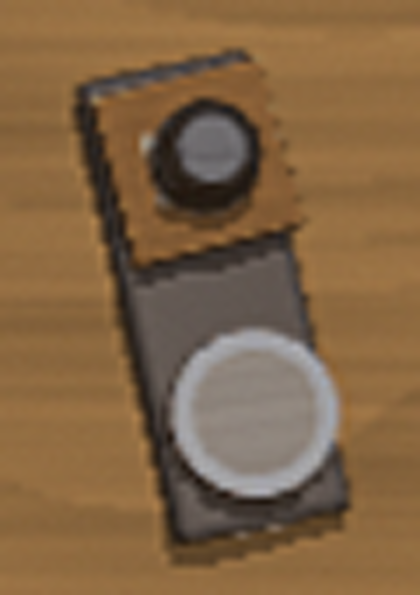

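View pics/crop2.png

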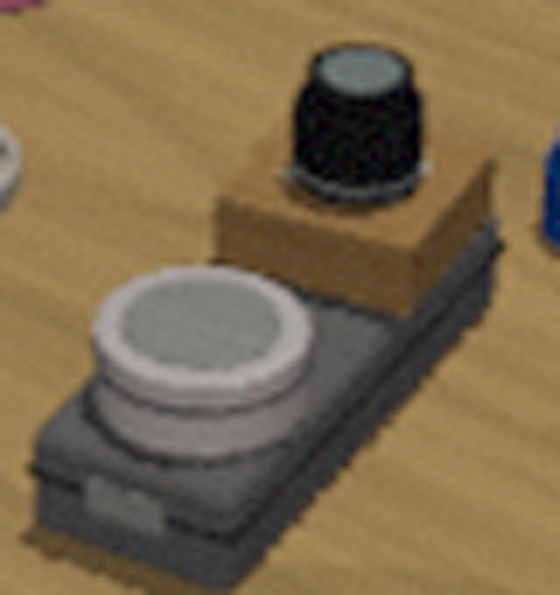

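Run:
```python
from h import *
f=lambda c:(np.array(c,float)+.5)/7-.5+[345,215]
g=lambda c:(np.array(c,float)+.5)/7-.5+[310,245]
print("tin top",onz("top",f([[256,411]]),.054)*1e3,"side",onz("side",g([[204,331]]),.054)*1e3)
print("loupe",onz("top",f([[213,146]]),.086)*1e3,"side",onz("side",g([[363,72]]),.086)*1e3)
bt=onz("top",f([[100,98],[250,60],[298,225],[138,262]]),.054)*1e3
print("box top",bt,bt.mean(0),[np.hypot(*(bt[i]-bt[i-1])) for i in range(4)],[np.degrees(np.arctan2(*(bt[i]-bt[i-1])[::-1])) for i in range(4)])
bs=onz("side",g([[217,203],[412,245],[493,158]]),.054)*1e3
print("box side",bs,(bs[0]+bs[2])/2,[np.degrees(np.arctan2(*(bs[i]-bs[i-1])[::-1])) for i in range(1,3)],[np.hypot(*(bs[i]-bs[i-1])) for i in (1,2)])
L=onz("top",f([[130,280],[175,530]]),.030)*1e3;R=onz("top",f([[297,250],[347,495]]),.030)*1e3
print(L,R,[np.degrees(np.arctan2(*(x[1]-x[0])[::-1])) for x in(L,R)])
for P in [f([[175,535],[345,505]])]: print("near edge",onz("top",P,.030)*1e3)
print("far edge",onz("top",f([[85,88],[243,52]]),.030)*1e3)
```

```text
tin top [[ 479.00665398 -177.81606878]] side [[ 476.45625129 -180.27804332]]
loupe [[ 563.0818236  -161.64333451]] side [[ 562.35024607 -162.25961281]]
box top [[ 583.96612503 -127.81044084]
 [ 596.64506543 -178.2496521 ]
 [ 540.94669322 -193.10137879]
 [ 528.76728095 -139.58759342]] [ 562.58129116 -159.68726629] [np.float64(56.44124122421583), np.float64(52.008360497761316), np.float64(57.64444858151353), np.float64(54.88226770343038)] [np.float64(12.043964241074063), np.float64(-75.88986420991405), np.float64(-165.0697089383007), np.float64(102.8217640464967)]
box side [[ 525.13494614 -143.26462958]
 [ 543.86627559 -194.80959204]
 [ 592.87904754 -184.30465544]] [ 559.00699684 -163.78464251] [np.float64(-70.0289633143652), np.float64(12.09721565962911)] [np.float64(54.84291985356783), np.float64(50.1258965724965)]
[[ 525.39327165 -139.07485915]
 [ 441.06807825 -152.76026017]] [[ 535.37120282 -195.78997639]
 [ 452.52601888 -210.75192297]] [np.float64(-170.78166102285454), np.float64(-169.76265994118205)]
near edge [[ 439.39697921 -152.72975732]
 [ 449.17869681 -210.00003142]]
far edge [[ 591.10924098 -124.85396224]
 [ 603.31525602 -178.88103894]]
```

The crop confirms the black loupe standing on the box; the blue look-alike stands on the bench beside it. I'll add a helper that turns a world target into a move in tool axes.

```bash
cat >> h.py <<'E'
from scipy.spatial.transform import Rotation as Ro
def to(x,y,z,yaw):
    """print turn/shift (mm) from the measured pose to TCP x,y,z mm, jaw yaw deg, pointing down"""
    s=env.get_state(); R=Ro.from_quat(s["orientation"])
    a=np.radians(yaw); G=Ro.from_matrix(np.c_[[np.cos(a),np.sin(a),0],[np.sin(a),-np.cos(a),0],[0,0,-1]])
    print("turn",np.round((R.inv()*G).as_rotvec(),3),"shift",np.round(R.inv().apply(np.array([x,y,z])-s["ee_pos"]*1e3),1),
      "| t",round(s["t"],2),"pos",np.round(s["ee_pos"]*1e3,1),"w",round(s["width"]*1e3,1),"F",np.round(s["wrist_force"],1))
E
python3 -c "
from h import *
to(563,-162,150,-77)"
```

```text
turn [2.000e-03 1.000e-03 2.595e+00] shift [-601.2  585.4   39.1] | t 0.1 pos [196.3 592.8 188.3] w 87.7 F [-0.4  0.4  0.1]
```

carry_out --steps '[[[0,0,0.18],[-42,41,0],-1],[[0,0,0.36],[-84,82,0],-1],[[0,0,0.54],[-126,123,0],-1],[[0,0,0.72],[-168,164,0],-1],[[0,0,0.9],[-210,205,0],-1],[[0,0,1.08],[-252,246,0],-1],[[0,0,1.26],[-294,287,0],-1],[[0,0,1.44],[-336,328,0],-1],[[0,0,1.62],[-378,369,0],-1],[[0,0,1.8],[-420,410,0],-1],[[0,0,1.98],[-462,451,0],-1],[[0,0,2.16],[-504,492,0],-1]]'

```text
t: 1.6
ee_pos: [0.5055, -0.0417, 0.1889]
orientation: [0.897, -0.442, -0.0, -0.0]
wrist_force: [0.3, 0.7, -0.9]
width: 0.0879
```

```bash
python3 -c "
from h import *
to(563,-162,130,-77)"
```

```text
turn [0.    0.    0.429] shift [130.4  27.7  58.8] | t 1.6 pos [505.5 -41.7 188.9] w 87.9 F [ 0.3  0.7 -0.9]
```

carry_out --steps '[[[0,0,0.15],[45,9,20],-1],[[0,0,0.3],[90,18,40],-1],[[0,0,0.43],[130,27,59],-1],[[0,0,0.43],[130,27,59],-1],[[0,0,0.43],[130,27,59],-1]]'

```text
t: 2.22
ee_pos: [0.563, -0.1585, 0.1297]
orientation: [0.784, -0.62, -0.001, 0.0]
wrist_force: [-0.1, 0.4, 0.3]
width: 0.0876
```

```bash
python3 -c "
from h import *
to(563,-162,61,-77)
for n in ('top','side'):
    im=vision.snapshot(n)[:,:,::-1]
    cv2.imwrite(f'pics/{n}1.png',cv2.resize(im[150:350,280:520],None,fx=3,fy=3))"
```

```text
turn [0.001 0.001 0.006] shift [ 3.5  0.7 68.7] | t 2.23 pos [ 563.  -158.5  129.7] w 87.6 F [-0.1  0.4  0.3]
```

View pics/side1.png

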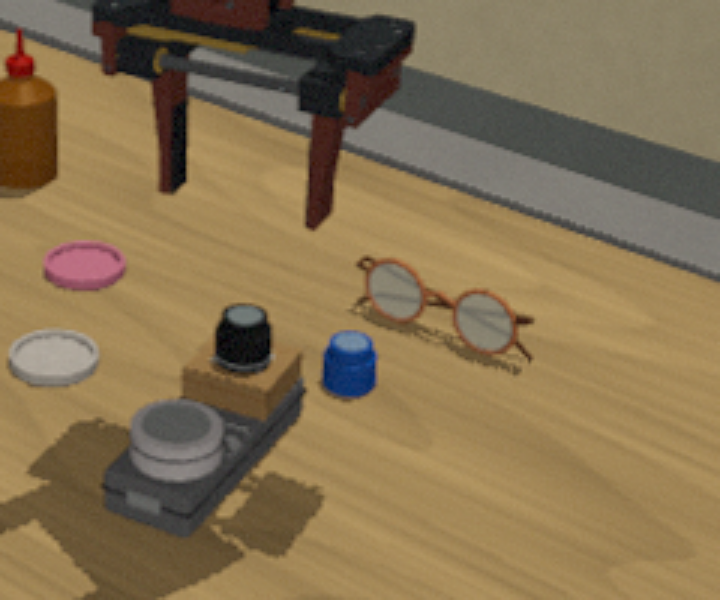

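The side view shows the open fingertips at crop (172,190) and (320,225), above the loupe at (243,340). Next I'll descend and grip.

```bash
python3 -c "
from h import *
print(proj('side',[[.563,-.1585,.13]]))"
```

```text
[[360.78770004 233.5066855 ]]
```

carry_out --steps '[[[0,0,0],[2,1,20],-1],[[0,0,0],[3.5,1,45],-1],[[0,0,0],[3.5,1,68],-1],[[0,0,0],[3.5,1,68],-1]]'

```text
t: 2.82
ee_pos: [0.5622, -0.1613, 0.0613]
orientation: [0.785, -0.62, -0.001, 0.0]
wrist_force: [-0.4, 0.2, -0.1]
width: 0.0879
```

```bash
python3 -c "
from h import *
to(563,-162,61,-77)
im=vision.snapshot('side')[:,:,::-1]
cv2.imwrite('pics/side2.png',cv2.resize(im[200:330,300:440],None,fx=4,fy=4))"
```

```text
turn [0.002 0.001 0.007] shift [ 0.9 -0.6  0.3] | t 2.83 pos [ 562.2 -161.3   61.3] w 87.9 F [-0.4  0.2 -0.1]
```

View pics/side2.png

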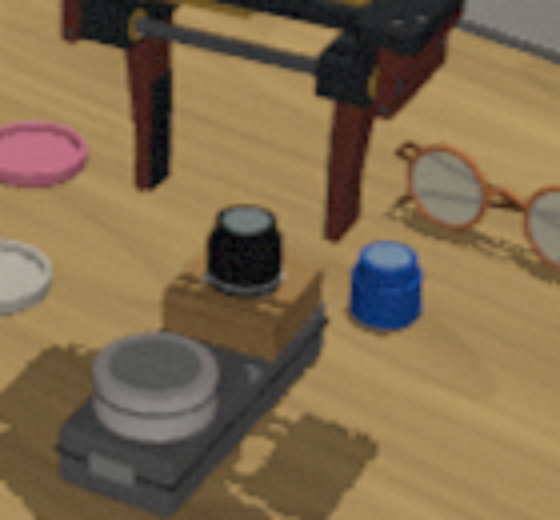

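```bash
python3 -c "
from h import *
im=vision.snapshot('top')[:,:,::-1]
cv2.imwrite('pics/top2.png',cv2.resize(im[160:310,300:480],None,fx=4,fy=4))
for n in('top','side'): print(n,proj(n,[[.5622,-.1613,.061],[.5622+.044*.225,-.1613-.044*.974,.061],[.5622-.044*.225,-.1613+.044*.974,.061],[.5622,-.1613,.141],[.3,0,0]]).round(1).tolist())
print(env.get_state()['joints'])"
```

```text
top [[373.7, 237.3], [392.0, 233.0], [355.3, 241.6], [377.6, 232.3], [304.7, 351.2]]
side [[360.6, 266.1], [381.9, 272.1], [339.9, 260.2], [361.9, 228.9], [200.3, 319.7]]
[-3.00107601e-01  5.36695823e-01  1.79335638e+00  1.16728525e-05
  8.10666625e-01  1.03761496e+00]
```

View pics/top2.png

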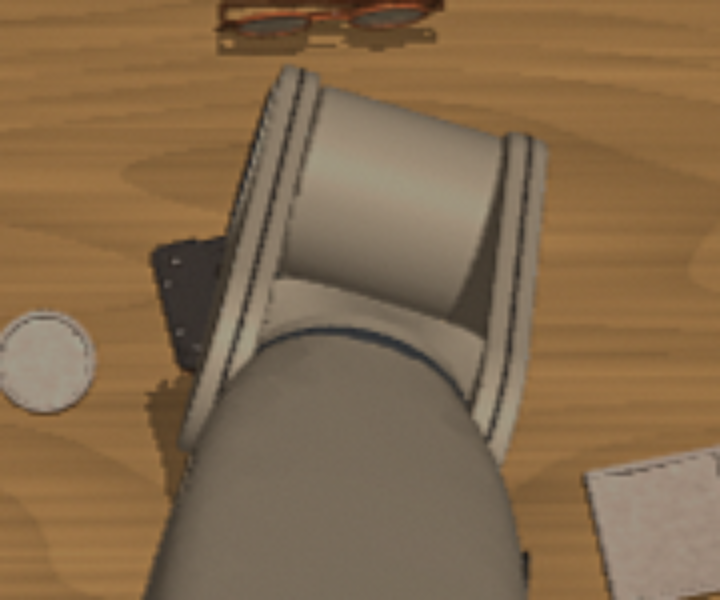

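```bash
python3 -c "
from h import *
for z in(.14,.17,.2,.23): print(z, onz('top',[[342.5,237.5]],z)*1e3,'pred',np.array([562.2,-161.3])+89*np.array([-.225,.974]))
im=vision.snapshot('side')[:,:,::-1]
cv2.imwrite('pics/side2b.png',im[100:340,250:510].repeat(2,0).repeat(2,1)[:,:])
"
```

```text
0.14 [[551.11464813 -84.14600148]] pred [542.175 -74.614]
0.17 [[546.95940104 -82.35652422]] pred [542.175 -74.614]
0.2 [[542.80415396 -80.56704696]] pred [542.175 -74.614]
0.23 [[538.64890687 -78.7775697 ]] pred [542.175 -74.614]
```

View pics/side2b.png

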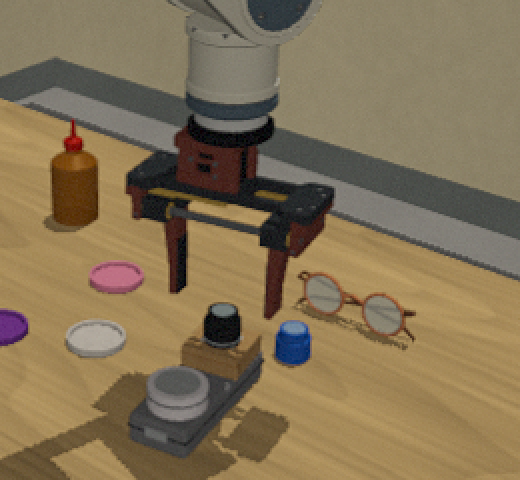

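The horizontal position looks right, but in the side view the fingertips (338,247) and (384,260) sit about 12 px above where the reported TCP projects. That puts them roughly 25 mm higher than reported. A gentle close here tests this safely.

carry_out --steps '[[[0,0,0],[1,0,0],0.1],[[0,0,0],[1,0,0],0.1],[[0,0,0],[1,0,0],0.1],[[0,0,0],[1,0,0],0.1]]' --newtons 4

```text
t: 3.48
ee_pos: [0.5637, -0.1636, 0.0621]
orientation: [0.784, -0.621, 0.0, -0.0]
wrist_force: [0.3, 0.0, -0.2]
width: 0.051
```

```bash
python3 -c "
from h import *
to(563,-162,61,-77)
im=vision.snapshot('side')[:,:,::-1]
cv2.imwrite('pics/side3.png',cv2.resize(im[200:330,300:440],None,fx=4,fy=4))"
```

```text
turn [-0.    -0.     0.005] shift [-1.8  0.3  1.1] | t 3.48 pos [ 563.7 -163.6   62.1] w 51.0 F [ 0.3  0.  -0.2]
```

View pics/side3.png

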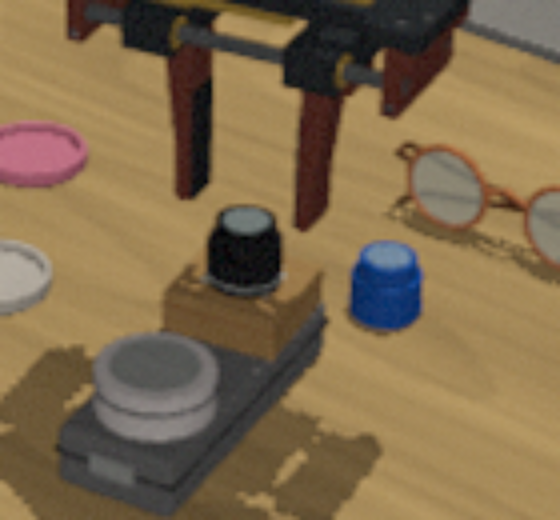

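The fingertips at crop (195,195) and (312,225) are clearly above the loupe top at (245,220). The gripper is therefore really higher than its reading, and I'll correct z by what I see. I'll widen to about 62 mm and go down in checked steps.

carry_out --steps '[[[0,0,0],[-1,0,5],-0.4],[[0,0,0],[-1,0,12],-0.4],[[0,0,0],[-1,0,14],-0.4],[[0,0,0],[-1,0,14],-0.4]]'

```text
t: 4.03
ee_pos: [0.5632, -0.1625, 0.0476]
orientation: [0.784, -0.621, -0.0, 0.0]
wrist_force: [0.1, 0.5, 0.2]
width: 0.0618
```

```bash
python3 -c "
from h import *
to(563,-162,61,-77)
im=vision.snapshot('side')[:,:,::-1]
cv2.imwrite('pics/side4.png',cv2.resize(im[200:330,300:440],None,fx=4,fy=4))"
```

```text
turn [0.001 0.    0.005] shift [ -0.6   0.1 -13.4] | t 4.03 pos [ 563.2 -162.5   47.6] w 61.8 F [0.1 0.5 0.2]
```

View pics/side4.png

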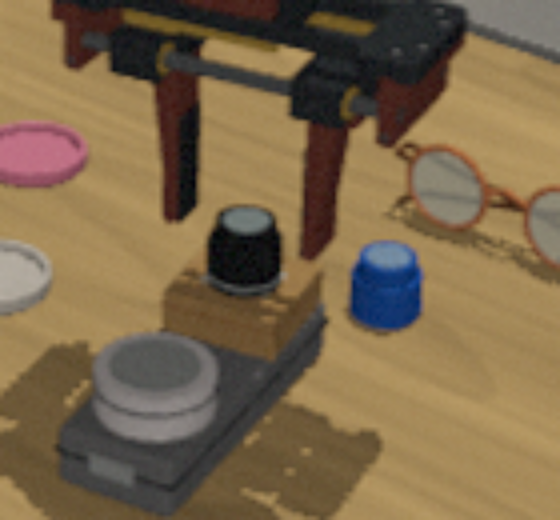

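```bash
python3 -c "
from h import *
def tri(a,b):
    o1,v1=ray('top',[a]);o2,v2=ray('side',[b]);v1=v1[0];v2=v2[0]
    A=np.c_[v1,-v2];k=np.linalg.lstsq(A,o2-o1,rcond=None)[0]
    p,q=o1+k[0]*v1,o2+k[1]*v2;return ((p+q)/2*1e3).round(1),round(np.linalg.norm(p-q)*1e3,1)
print(tri((338,222.5),(330,177.5)),tri((346,252.5),(313.5,195)))
"
```

```text
(array([573.3, -71.7, 213.4]), np.float64(2.5)) (array([511.2, -87.6, 204.2]), np.float64(1.2))
```

Triangulating the gripper's end plate in both views gives a correct horizontal position, so the offset is in height only. I'll measure it by touching the bare bench with shut fingers.

carry_out --steps '[[[0,0,0],[0,0,-25],-0.4],[[0,0,0],[0,0,-50],1],[[0,0,0],[50,14,-50],1],[[0,0,0],[100,28,-50],1],[[0,0,0],[140,40,-50],1],[[0,0,0],[140,40,-20],1],[[0,0,0],[140,40,10],1],[[0,0,0],[140,40,30],1],[[0,0,0],[140,40,30],1],[[0,0,0],[140,40,30],1]]'

```text
t: 5.32
ee_pos: [0.5575, -0.3082, 0.0188]
orientation: [0.784, -0.62, 0.001, -0.0]
wrist_force: [-0.1, -0.2, -0.1]
width: 0.0003
```

```bash
python3 -c "
from h import *
to(563,-162,61,-77)
im=vision.snapshot('side')[:,:,::-1]
cv2.imwrite('pics/side5.png',cv2.resize(im[200:400,300:500],None,fx=3,fy=3))
im=vision.snapshot('top')[:,:,::-1]
cv2.imwrite('pics/top5.png',cv2.resize(im[170:330,330:530],None,fx=3,fy=3))"
```

```text
turn [-0.001 -0.001  0.005] shift [-141.   -39.   -42.2] | t 5.33 pos [ 557.5 -308.2   18.8] w 0.3 F [-0.1 -0.2 -0.1]
```

View pics/side5.png

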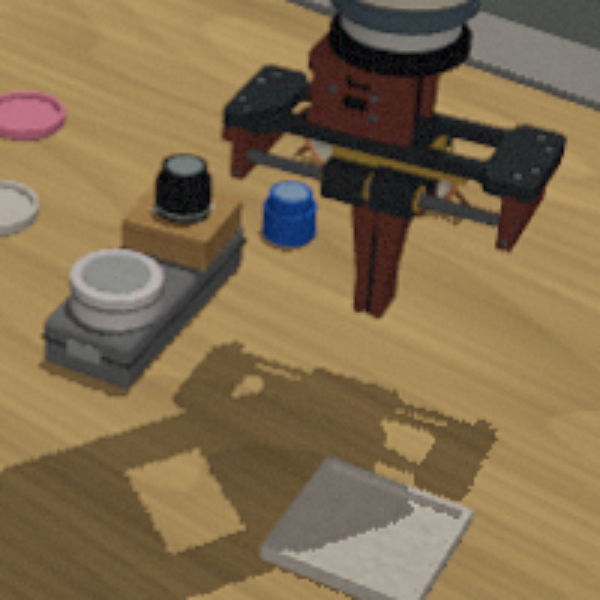

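carry_out --steps '[[[0,0,0],[0,0,6],1],[[0,0,0],[0,0,12],1],[[0,0,0],[0,0,18],1],[[0,0,0],[0,0,18],1]]'

```text
t: 5.92
ee_pos: [0.5562, -0.3077, -0.0008]
orientation: [0.784, -0.621, -0.001, 0.0]
wrist_force: [-0.0, -0.4, 0.4]
width: 0.0007
```

```bash
python3 -c "
from h import *
to(563,-162,61,-77)
im=vision.snapshot('side')[:,:,::-1]
cv2.imwrite('pics/side6.png',cv2.resize(im[200:400,300:500],None,fx=3,fy=3))"
```

```text
turn [0.001 0.001 0.005] shift [-140.3  -40.1  -61.8] | t 5.92 pos [ 556.2 -307.7   -0.8] w 0.7 F [-0.  -0.4  0.4]
```

View pics/side6.png

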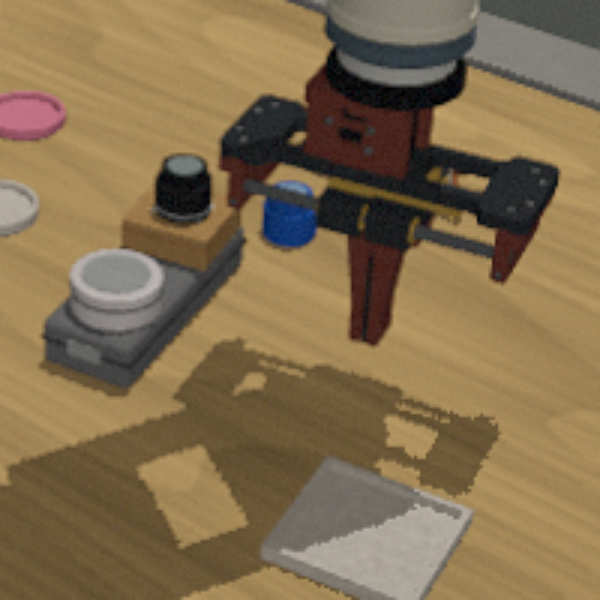

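Reported z is about 0 with no contact, which confirms the offset. I'll feel down in small steps.

carry_out --steps '[[[0,0,0],[0,0,4],1],[[0,0,0],[0,0,8],1],[[0,0,0],[0,0,12],1],[[0,0,0],[0,0,16],1],[[0,0,0],[0,0,16],1]]'

```text
t: 6.6
ee_pos: [0.5565, -0.3079, -0.0165]
orientation: [0.784, -0.621, -0.0, 0.0]
wrist_force: [0.5, 0.0, 0.2]
width: 0.0008
```

carry_out --steps '[[[0,0,0],[0,0,2],1],[[0,0,0],[0,0,4],1],[[0,0,0],[0,0,4],1]]'

```text
t: 6.98
ee_pos: [0.5566, -0.308, -0.0202]
orientation: [0.784, -0.621, -0.0, 0.0]
wrist_force: [-0.1, -0.2, 0.1]
width: 0.0001
```

carry_out --steps '[[[0,0,0],[0,0,2],1],[[0,0,0],[0,0,3],1],[[0,0,0],[0,0,3],1]]'

```text
t: 7.35
ee_pos: [0.5566, -0.308, -0.0232]
orientation: [0.784, -0.621, -0.0, 0.0]
wrist_force: [-0.3, 0.5, -0.4]
width: 0.0003
```

carry_out --steps '[[[0,0,0],[0,0,2],1],[[0,0,0],[0,0,2],1]]'

```text
t: 7.6
ee_pos: [0.5566, -0.308, -0.0252]
orientation: [0.784, -0.621, -0.0, 0.0]
wrist_force: [-0.6, -0.7, 0.1]
width: 0.0008
```

carry_out --steps '[[[0,0,0],[0,0,2],1],[[0,0,0],[0,0,2],1]]'

```text
t: 7.85
ee_pos: [0.5566, -0.3079, -0.0272]
orientation: [0.784, -0.621, -0.0, 0.0]
wrist_force: [0.0, -0.0, -0.3]
width: 0.0003
```

carry_out --steps '[[[0,0,0],[0,0,1.5],1],[[0,0,0],[0,0,1.5],1]]'

```text
t: 8.1
ee_pos: [0.5566, -0.308, -0.0286]
orientation: [0.784, -0.621, -0.0, 0.0]
wrist_force: [0.5, 0.8, 0.1]
width: 0.0002
```

```bash
python3 -c "
from h import *
to(563,-162,61,-77)
im=vision.snapshot('side')[:,:,::-1]
cv2.imwrite('pics/side7.png',cv2.resize(im[200:400,300:500],None,fx=3,fy=3))"
```

```text
turn [0.    0.    0.005] shift [-140.6  -39.7  -89.6] | t 8.1 pos [ 556.6 -308.   -28.6] w 0.2 F [0.5 0.8 0.1]
```

View pics/side7.png

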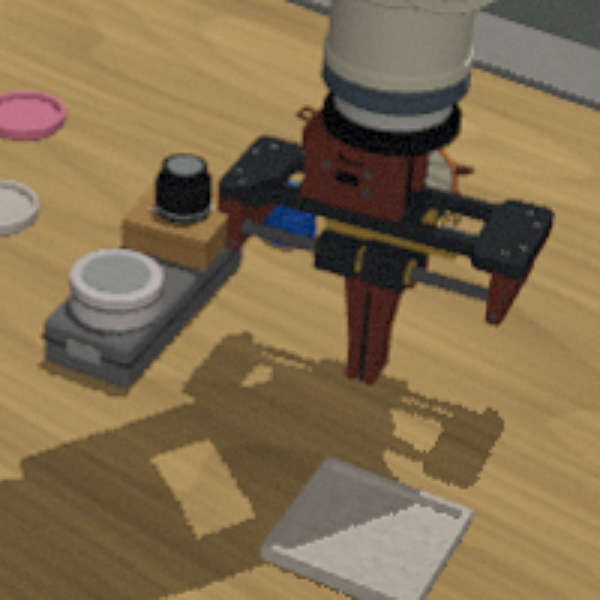

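```bash
python3 -c "
from h import *
print(proj('side',[[.5566,-.308,z] for z in (-.0286,0,.005,.01)]).round(1).tolist())"
```

```text
[[420.6, 338.0], [421.8, 325.2], [422.0, 323.0], [422.2, 320.7]]
```

carry_out --steps '[[[0,0,0],[0,0,1],1],[[0,0,0],[0,0,1],1]]'

```text
t: 8.4
ee_pos: [0.5567, -0.308, -0.0296]
orientation: [0.784, -0.621, -0.0, 0.0]
wrist_force: [-0.8, -0.4, 0.1]
width: 0.0006
```

carry_out --steps '[[[0,0,0],[0,0,1],1],[[0,0,0],[0,0,1],1]]'

```text
t: 8.65
ee_pos: [0.5566, -0.308, -0.0306]
orientation: [0.784, -0.621, -0.0, 0.0]
wrist_force: [0.5, -0.5, 0.5]
width: 0.0005
```

carry_out --steps '[[[0,0,0],[0,0,1],1],[[0,0,0],[0,0,1],1]]'

```text
t: 8.9
ee_pos: [0.5566, -0.308, -0.0316]
orientation: [0.784, -0.621, -0.0, 0.0]
wrist_force: [0.4, 0.5, 0.7]
width: 0.0008
```

carry_out --steps '[[[0,0,0],[0,0,1],1],[[0,0,0],[0,0,1],1]]'

```text
t: 9.15
ee_pos: [0.5566, -0.308, -0.0326]
orientation: [0.784, -0.621, -0.0, 0.0]
wrist_force: [0.1, -0.2, 0.9]
width: 0.0008
```

carry_out --steps '[[[0,0,0],[0,0,1],1],[[0,0,0],[0,0,1],1]]'

```text
t: 9.4
ee_pos: [0.5568, -0.3081, -0.0333]
orientation: [0.784, -0.621, 0.0, -0.0]
wrist_force: [-0.8, 0.7, 2.9]
width: 0.0003
```

carry_out --steps '[[[0,0,0],[0,0,1],1],[[0,0,0],[0,0,1],1]]'

```text
t: 9.65
ee_pos: [0.5569, -0.3081, -0.0333]
orientation: [0.784, -0.621, 0.0, -0.0]
wrist_force: [-3.3, 1.4, 11.8]
width: 0.0003
```

Contact (12 N) came at reported z = -33 mm, so the real tip height is reported z + 33 mm. For the loupe I want the tips at 62 mm real, so I'll command 29 mm.

carry_out --steps '[[[0,0,0],[0,0,-60],-0.4],[[0,0,0],[0,0,-120],-0.4],[[0,0,0.005],[-47,-13,-130],-0.4],[[0,0,0.005],[-94,-26,-130],-0.4],[[0,0,0.005],[-140,-40,-130],-0.4],[[0,0,0.005],[-140,-40,-130],-0.4]]' --newtons 5

```text
t: 10.4
ee_pos: [0.5633, -0.1598, 0.0955]
orientation: [0.784, -0.621, -0.0, -0.0]
wrist_force: [-0.2, -0.0, 0.9]
width: 0.0569
```

```bash
python3 -c "
from h import *
to(563,-162,29,-77)"
```

```text
turn [0.    0.001 0.004] shift [ 2.1  0.8 66.5] | t 10.4 pos [ 563.3 -159.8   95.5] w 56.9 F [-0.2 -0.   0.9]
```

carry_out --steps '[[[0,0,0],[1,0,20],-0.4],[[0,0,0],[1,0,40],-0.4],[[0,0,0],[1,0,55],-0.4],[[0,0,0],[1,0,65],-0.4],[[0,0,0],[1,0,65],-0.4]]'

```text
t: 11.02
ee_pos: [0.5633, -0.1638, 0.0298]
orientation: [0.782, -0.623, -0.001, 0.0]
wrist_force: [-0.1, -0.5, 0.8]
width: 0.0615
```

```bash
python3 -c "
from h import *
to(563,-162,29,-77)
im=vision.snapshot('side')[:,:,::-1]
cv2.imwrite('pics/side8.png',cv2.resize(im[200:330,300:440],None,fx=4,fy=4))"
```

```text
turn [ 0.001  0.001 -0.   ] shift [-1.8 -0.1  0.8] | t 11.03 pos [ 563.3 -163.8   29.8] w 61.5 F [-0.1 -0.5  0.8]
```

View pics/side8.png

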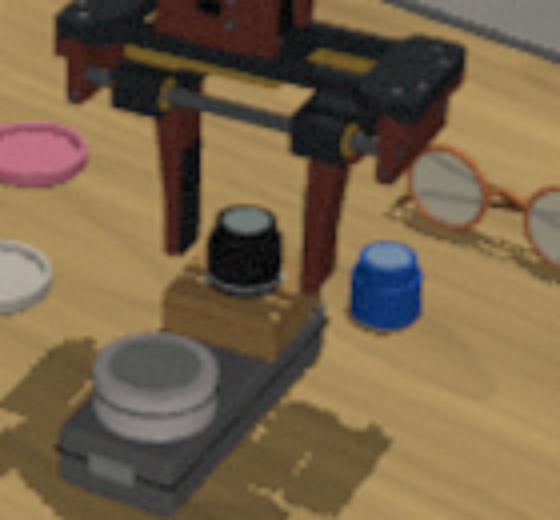

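The fingers straddle the loupe, with tips at crop (180,250) and (315,290) just above the box top. Closing now.

carry_out --steps '[[[0,0,0],[-1,0,0],1],[[0,0,0],[-1,0,0],1],[[0,0,0],[-1,0,0],1],[[0,0,0],[-1,0,0],1],[[0,0,0],[-1,0,0],1]]' --newtons 6

```text
t: 11.7
ee_pos: [0.5638, -0.1626, 0.0309]
orientation: [0.783, -0.623, 0.0, -0.0]
wrist_force: [-0.8, 1.2, 4.2]
width: 0.0359
```

carry_out --steps '[[[0,0,0],[0,0,-5],1],[[0,0,0],[0,0,-20],1],[[0,0,0],[0,0,-60],1],[[0,0,0],[0,0,-60],1]]'

```text
t: 12.2
ee_pos: [0.566, -0.1634, 0.0941]
orientation: [0.783, -0.623, 0.003, -0.001]
wrist_force: [0.8, -0.4, 0.1]
width: 0.0357
```

```bash
python3 -c "
from h import *
to(540,-15.5,60,-77)
im=vision.snapshot('side')[:,:,::-1]
cv2.imwrite('pics/side9.png',cv2.resize(im[180:330,280:440],None,fx=4,fy=4))"
```

```text
turn [-0.005 -0.003 -0.   ] shift [-150.1   -7.7   33.6] | t 12.2 pos [ 566.  -163.4   94.1] w 35.7 F [ 0.8 -0.4  0.1]
```

View pics/side9.png

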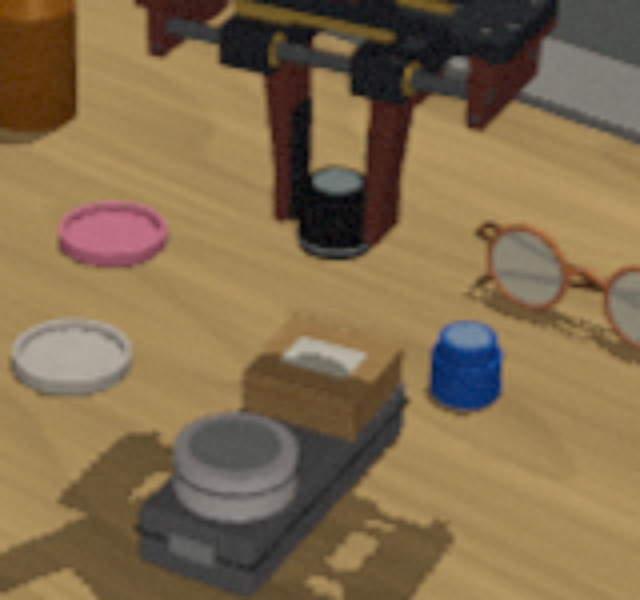

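The loupe is held upright and the box was not disturbed. On to the small white tray.

carry_out --steps '[[[0,0,0],[-20,-1,0],1],[[0,0,0],[-60,-3,0],1],[[0,0,0],[-100,-5,0],1],[[0,0,0],[-135,-7,10],1],[[0,0,0],[-150,-7.5,34],1],[[0,0,0],[-150,-7.5,60],1],[[0,0,0],[-150,-7.5,75],1],[[0,0,0],[-150,-7.5,75],1],[[0,0,0],[-150,-7.5,75],1]]'

```text
t: 13.38
ee_pos: [0.5373, -0.0148, 0.0159]
orientation: [0.782, -0.623, 0.0, -0.0]
wrist_force: [-0.0, -0.4, -0.2]
width: 0.0357
```

```bash
python3 -c "
from h import *
to(540,-15.5,-20,-77)
im=vision.snapshot('side')[:,:,::-1]
cv2.imwrite('pics/side10.png',cv2.resize(im[180:330,220:380],None,fx=4,fy=4))"
```

```text
turn [-0. -0. -0.] shift [ 1.3 -2.4 35.9] | t 13.38 pos [537.3 -14.8  15.9] w 35.7 F [-0.  -0.4 -0.2]
```

View pics/side10.png

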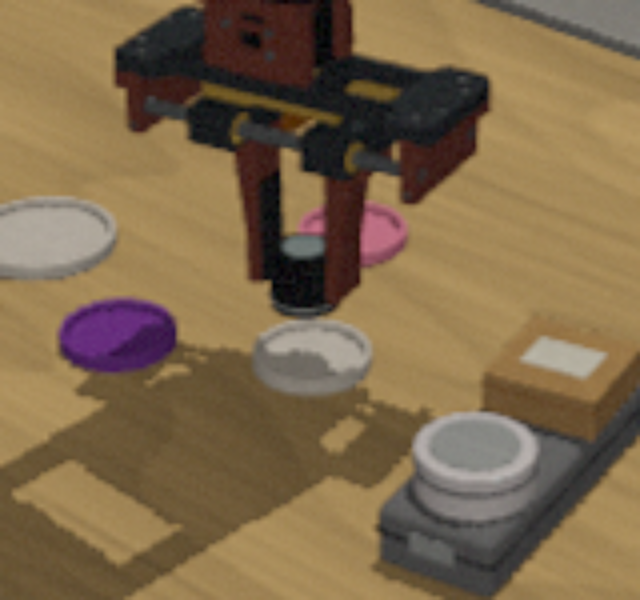

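```bash
python3 -c "
from h import *
print(onz('side',[[303/4+220-.4,298/4+180-.4],[304/4+220-.4,247/4+180-.4]],.0405)*1e3)
print(onz('side',[[304/4+220-.4,247/4+180-.4]],.0725)*1e3, onz('side',[[313/4+220-.4,353/4+180-.4]],.009)*1e3)"
```

```text
[[536.06193323 -14.00538104]
 [574.20904947  22.17373443]]
[[533.9227721  -17.71375561]] [[537.53054529 -18.78676019]]
```

carry_out --steps '[[[0,0,0],[1,-3,10],1],[[0,0,0],[1,-3,20],1],[[0,0,0],[1,-3,28],1],[[0,0,0],[1,-3,32],1],[[0,0,0],[1,-3,34],1],[[0,0,0],[1,-3,34],1]]'

```text
t: 14.18
ee_pos: [0.5402, -0.015, -0.0186]
orientation: [0.783, -0.623, -0.0, 0.0]
wrist_force: [0.2, 0.9, -0.2]
width: 0.0359
```

```bash
python3 -c "
from h import *
to(540,-15.5,-20,-77)
im=vision.snapshot('side')[:,:,::-1]
cv2.imwrite('pics/side11.png',cv2.resize(im[200:310,240:360],None,fx=5,fy=5))"
```

```text
turn [ 0.  0. -0.] shift [0.4 0.3 1.4] | t 14.18 pos [540.2 -15.  -18.6] w 35.9 F [ 0.2  0.9 -0.2]
```

View pics/side11.png

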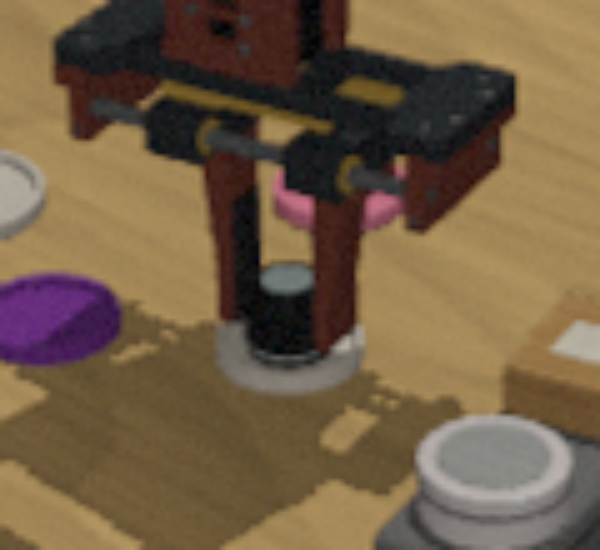

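The loupe is inside the small white tray, at crop (285,350). I'll lower the last bit and release.

carry_out --steps '[[[0,0,0],[0,0,1],1],[[0,0,0],[0,0,1],1],[[0,0,0],[0,0,1],0.1],[[0,0,0],[0,0,1],-0.4],[[0,0,0],[0,0,1],-0.4],[[0,0,0],[0,0,1],-0.4],[[0,0,0],[0,0,1],-0.4]]'

```text
t: 15.1
ee_pos: [0.5402, -0.0151, -0.0196]
orientation: [0.783, -0.623, -0.0, 0.0]
wrist_force: [-0.4, 0.4, 0.5]
width: 0.0614
```

carry_out --steps '[[[0,0,0],[0,0,-30],-1],[[0,0,0],[0,0,-70],-1],[[0,0,0],[0,0,-110],-1],[[0,0,0],[40,0,-120],-1],[[0,0,0],[100,0,-120],-1],[[0,0,0],[100,0,-120],-1]]'

```text
t: 15.85
ee_pos: [0.5638, -0.1157, 0.101]
orientation: [0.781, -0.624, 0.001, -0.0]
wrist_force: [1.0, 0.2, -0.1]
width: 0.0876
```

```bash
python3 -c "
from h import *
to(562,-161,60,-77)
im=vision.snapshot('side')[:,:,::-1]
cv2.imwrite('pics/side12.png',cv2.resize(im[200:350,240:400],None,fx=4,fy=4))"
```

```text
turn [-0.002 -0.001 -0.004] shift [43.7 11.8 41. ] | t 15.85 pos [ 563.8 -115.7  101. ] w 87.6 F [ 1.   0.2 -0.1]
```

View pics/side12.png

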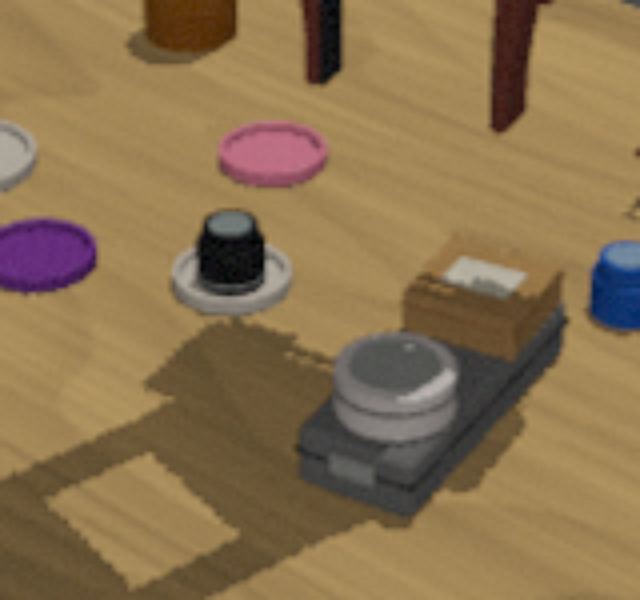

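The loupe stands in the white tray, at crop (232,255). Next is the box, with the tips at 39 mm real (6 mm reported).

carry_out --steps '[[[0,0,0],[44,12,10],-1],[[0,0,0],[44,12,40],-1],[[0,0,0],[44,12,60],-1],[[0,0,0],[44,12,60],-1],[[0,0,0],[44,12,60],-1]]'

```text
t: 16.52
ee_pos: [0.5611, -0.1573, 0.0409]
orientation: [0.783, -0.622, 0.0, -0.0]
wrist_force: [-0.3, -0.8, 1.6]
width: 0.0879
```

```bash
python3 -c "
from h import *
to(561.5,-162,6,-77)
im=vision.snapshot('side')[:,:,::-1]
cv2.imwrite('pics/side13.png',cv2.resize(im[200:340,290:430],None,fx=4,fy=4))"
```

```text
turn [-0.     0.     0.001] shift [ 4.7  0.7 34.9] | t 16.52 pos [ 561.1 -157.3   40.9] w 87.9 F [-0.3 -0.8  1.6]
```

View pics/side13.png

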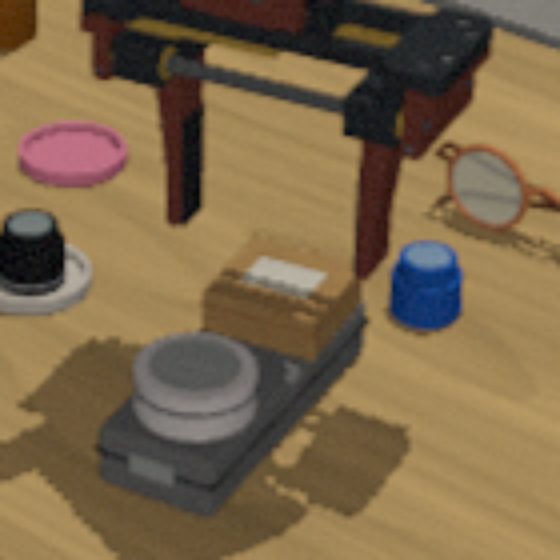

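carry_out --steps '[[[0,0,0],[4,0,10],-1],[[0,0,0],[4,0,20],-1],[[0,0,0],[4,0,30],-1],[[0,0,0],[4,0,35],-1],[[0,0,0],[4,0,35],-1]]'

```text
t: 17.2
ee_pos: [0.5614, -0.1618, 0.0048]
orientation: [0.783, -0.623, -0.001, 0.0]
wrist_force: [-0.2, 0.4, -0.1]
width: 0.0878
```

```bash
python3 -c "
from h import *
to(561.5,-162,6,-77)
im=vision.snapshot('side')[:,:,::-1]
cv2.imwrite('pics/side14.png',cv2.resize(im[200:340,290:430],None,fx=4,fy=4))"
```

```text
turn [ 0.001  0.001 -0.   ] shift [ 0.2 -0.1 -1.2] | t 17.2 pos [ 561.4 -161.8    4.8] w 87.8 F [-0.2  0.4 -0.1]
```

View pics/side14.png

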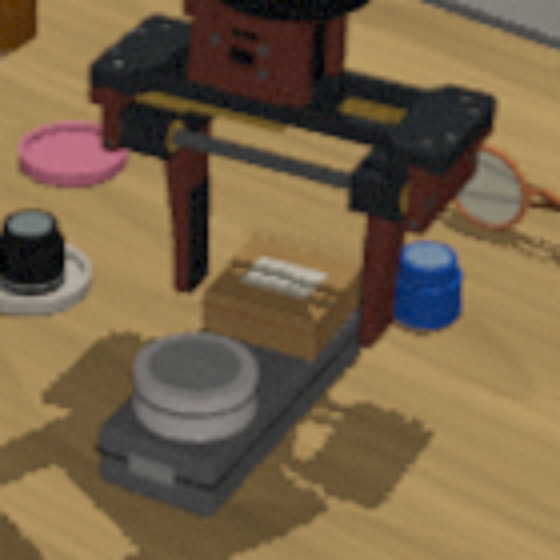

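The fingers are either side of the box, well above the case's sides. I'll grip and lift a little.

carry_out --steps '[[[0,0,0],[0,0,-1],1],[[0,0,0],[0,0,-1],1],[[0,0,0],[0,0,-1],1],[[0,0,0],[0,0,-1],1],[[0,0,0],[0,0,-1],1],[[0,0,0],[0,0,-1],1]]' --newtons 8

```text
t: 18.0
ee_pos: [0.5619, -0.162, 0.0067]
orientation: [0.783, -0.623, 0.0, -0.0]
wrist_force: [-0.9, 1.0, 3.0]
width: 0.0581
```

carry_out --steps '[[[0,0,0],[0,0,-5],1],[[0,0,0],[0,0,-20],1],[[0,0,0],[0,0,-50],1],[[0,0,0],[0,0,-50],1]]'

```text
t: 18.5
ee_pos: [0.5639, -0.1626, 0.0592]
orientation: [0.783, -0.623, 0.002, -0.001]
wrist_force: [0.4, 0.7, -0.6]
width: 0.0579
```

```bash
python3 -c "
from h import *
to(438,-386.5,40,-79)
im=vision.snapshot('side')[:,:,::-1]
cv2.imwrite('pics/side15.png',cv2.resize(im[180:340,290:450],None,fx=4,fy=4))"
```

```text
turn [-0.005 -0.003  0.035] shift [189.8 173.1  18.9] | t 18.5 pos [ 563.9 -162.6   59.2] w 57.9 F [ 0.4  0.7 -0.6]
```

View pics/side15.png

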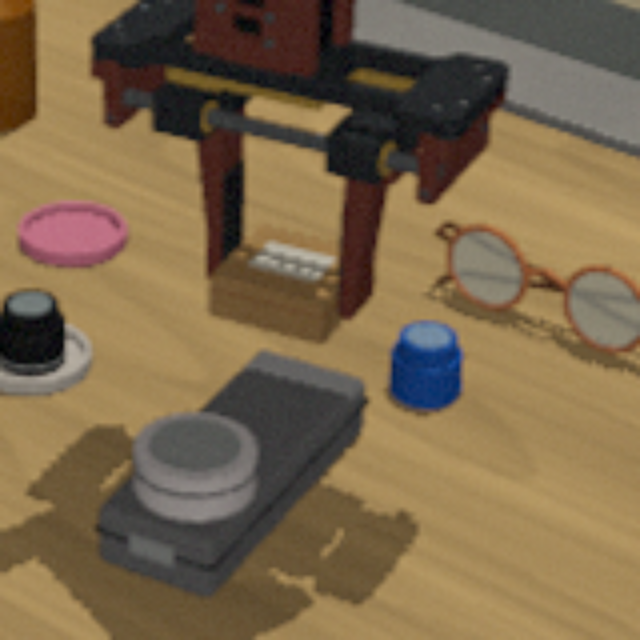

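The box is held level and the case and tin have not moved. On to the square tray.

carry_out --steps '[[[0,0,0.01],[25,23,0],1],[[0,0,0.02],[65,60,0],1],[[0,0,0.035],[105,96,0],1],[[0,0,0.035],[145,132,0],1],[[0,0,0.035],[178,162,0],1],[[0,0,0.035],[190,173,20],1],[[0,0,0.035],[190,173,45],1],[[0,0,0.035],[190,173,55],1],[[0,0,0.035],[190,173,55],1],[[0,0,0.035],[190,173,55],1]]'

```text
t: 19.8
ee_pos: [0.4366, -0.3857, 0.0018]
orientation: [0.772, -0.636, 0.0, -0.0]
wrist_force: [-0.0, 0.1, -0.3]
width: 0.058
```

```bash
python3 -c "
from h import *
to(438,-386.5,-21.5,-79)
im=vision.snapshot('side')[:,:,::-1]
cv2.imwrite('pics/side16.png',cv2.resize(im[270:430,340:500],None,fx=4,fy=4))"
```

```text
turn [-0.    -0.     0.001] shift [ 1.  -1.3 23.3] | t 19.8 pos [ 436.6 -385.7    1.8] w 58.0 F [-0.   0.1 -0.3]
```

View pics/side16.png

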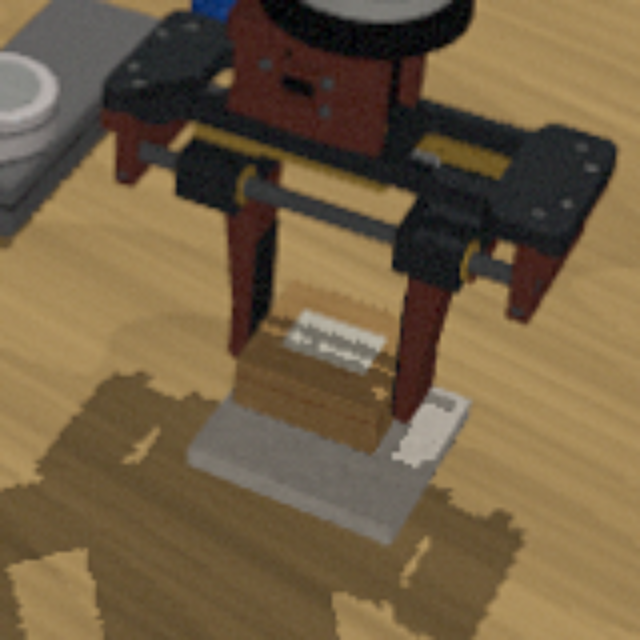

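```bash
python3 -c "
from h import *
f=lambda c:(np.array(c,float)+.5)/4-.5+[340,270]
b=onz('side',f([[240,405],[378,450]]),.0275)*1e3; t=onz('side',f([[190,452],[392,530],[468,398]]),.009)*1e3
print(b,t)
a=np.radians(11);ex=np.array([np.cos(a),np.sin(a)]);ey=np.array([-ex[1],ex[0]])
c=np.array([438.2,-386.6])
print('in tray frame box near corners',(b-c)@np.c_[ex,ey],'tray',(t-c)@np.c_[ex,ey])"
```

```text
[[ 404.38359093 -366.54264165]
 [ 419.01770726 -419.5828863 ]] [[ 387.10130413 -356.49862172]
 [ 404.21399188 -437.01400345]
 [ 487.2127448  -419.44560193]]
in tray frame box near corners [[-29.36798199  26.14132323]
 [-25.12329139 -28.71674377]] tray [[-44.41625515  39.298422  ]
 [-42.98103478 -43.00292014]
 [ 41.84500632 -41.5942083 ]]
```

The box is centred over the tray to within about 3 mm. Lower and release.

carry_out --steps '[[[0,0,0],[0,-1,8],1],[[0,0,0],[0,-1,15],1],[[0,0,0],[0,-1,20],1],[[0,0,0],[0,-1,22],1],[[0,0,0],[0,-1,22],1]]'

```text
t: 20.48
ee_pos: [0.4368, -0.3858, -0.0207]
orientation: [0.772, -0.636, -0.0, -0.0]
wrist_force: [-0.0, 1.2, -0.3]
width: 0.0582
```

```bash
python3 -c "
from h import *
to(438,-386.5,-21.5,-79)
im=vision.snapshot('side')[:,:,::-1]
cv2.imwrite('pics/side17.png',cv2.resize(im[270:430,340:500],None,fx=4,fy=4))"
```

```text
turn [ 0.  0. -0.] shift [ 0.9 -1.   0.8] | t 20.48 pos [ 436.8 -385.8  -20.7] w 58.2 F [-0.   1.2 -0.3]
```

View pics/side17.png

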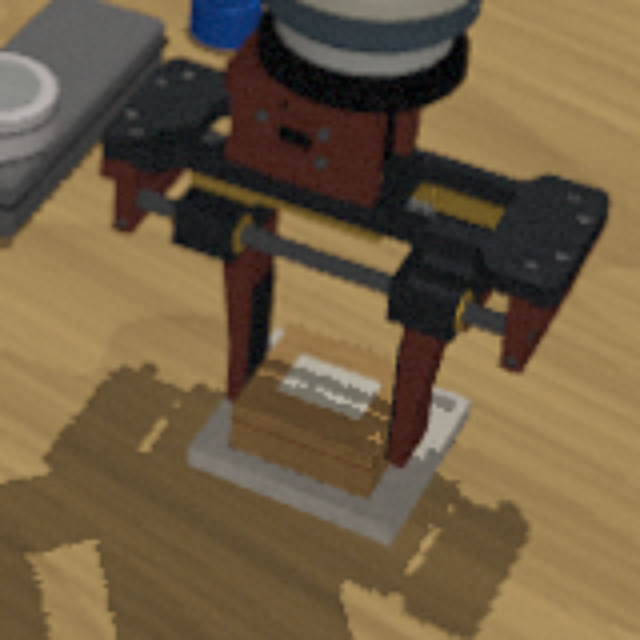

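carry_out --steps '[[[0,0,0],[0,0,1],1],[[0,0,0],[0,0,1],1],[[0,0,0],[0,0,1],-0.6],[[0,0,0],[0,0,1],-1],[[0,0,0],[0,0,1],-1],[[0,0,0],[0,0,1],-1],[[0,0,0],[0,0,-20],-1],[[0,0,0],[0,0,-60],-1],[[0,0,0],[0,0,-110],-1],[[0,0,0],[0,0,-120],-1],[[0,0,0],[0,0,-120],-1]]'

```text
t: 21.9
ee_pos: [0.4373, -0.3861, 0.1008]
orientation: [0.772, -0.636, 0.001, 0.0]
wrist_force: [0.3, -0.3, -0.8]
width: 0.0874
```

```bash
python3 -c "
from h import *
to(478,-179,60,-79)
im=vision.snapshot('side')[:,:,::-1]
cv2.imwrite('pics/side18.png',cv2.resize(im[240:420,300:500],None,fx=4,fy=4)[:600])
im=vision.snapshot('top')[:,:,::-1]
cv2.imwrite('pics/top18.png',cv2.resize(im[210:310,340:490],None,fx=5,fy=5))"
```

```text
turn [-0.001 -0.002 -0.   ] shift [-195.6  -79.4   40.5] | t 21.9 pos [ 437.3 -386.1  100.8] w 87.4 F [ 0.3 -0.3 -0.8]
```

View pics/side18.png

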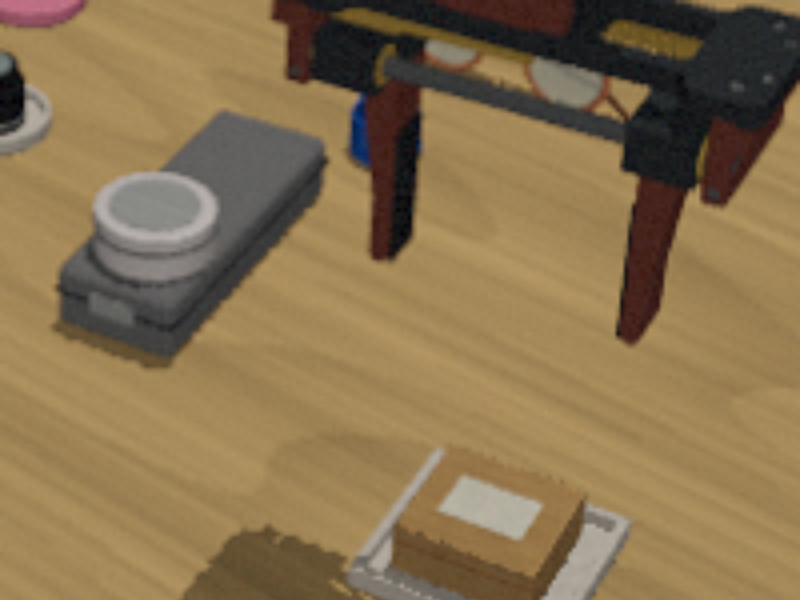

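View pics/top18.png

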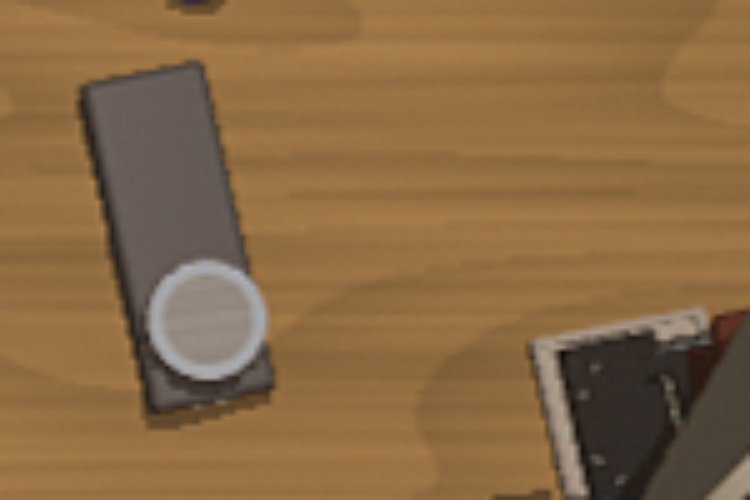

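The box sits in its tray. Now I'll measure the tin and the case afresh from this clear top view.

```bash
python3 -c "
from h import *
f=lambda c:(np.array(c,float)+.5)/5-.5+[340,210]
g=lambda c:(np.array(c,float)+.5)/4-.5+[300,240]
print('tin',onz('top',f([[208,320]]),.054)*1e3,onz('side',g([[155,211]]),.054)*1e3)
c=onz('top',f([[86,86],[203,66],[272,382],[152,405]]),.030)*1e3
print(c,c.mean(0)); d=(c[0]+c[1]-c[2]-c[3])/2; print(np.hypot(*d),np.degrees(np.arctan2(d[1],d[0])))
s=onz('side',g([[222,113],[326,152],[170,320],[62,272]]),.030)*1e3
print(s.mean(0)); d=(s[0]+s[1]-s[2]-s[3])/2; print(np.hypot(*d),np.degrees(np.arctan2(d[1],d[0])))
"
```

```text
tin [[ 478.27735325 -177.93331562]] [[ 474.79922019 -180.89587375]]
[[ 591.93441711 -125.07063596]
 [ 601.37549755 -181.02289915]
 [ 450.85207816 -210.3759174 ]
 [ 440.32818392 -153.75311013]] [ 521.12254418 -167.55564066]
153.82656252337003 10.87339017065335
[ 516.08094822 -172.40321923]
155.78454352629652 11.648170166066487
```

carry_out --steps '[[[0,0,0],[-30,-12,0],-1],[[0,0,0],[-80,-32,0],-1],[[0,0,0],[-130,-52,0],-1],[[0,0,0],[-175,-70,0],-1],[[0,0,0],[-195,-78,10],-1],[[0,0,0],[-195,-78,35],-1],[[0,0,0],[-195,-78,55],-1],[[0,0,0],[-195,-78,55],-1]]'

```text
t: 23.0
ee_pos: [0.4741, -0.1785, 0.042]
orientation: [0.772, -0.636, -0.003, 0.001]
wrist_force: [0.0, 1.0, 0.6]
width: 0.0883
```

```bash
python3 -c "
from h import *
to(477,-179.5,6,-79)
im=vision.snapshot('side')[:,:,::-1]
cv2.imwrite('pics/side19.png',cv2.resize(im[210:350,270:410],None,fx=4,fy=4)[:600])"
```

```text
turn [0.005 0.003 0.   ] shift [ 1.7 -2.9 36. ] | t 23.0 pos [ 474.1 -178.5   42. ] w 88.3 F [0.  1.  0.6]
```

View pics/side19.png

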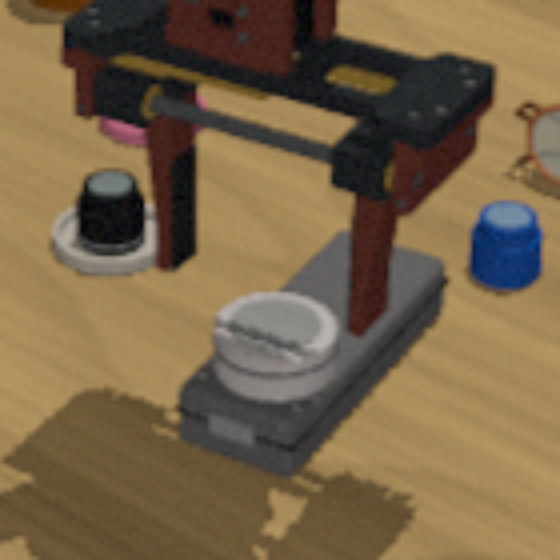

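carry_out --steps '[[[0,0,0],[0,0,10],-1],[[0,0,0],[0,0,22],-1],[[0,0,0],[0,0,32],-1],[[0,0,0],[0,0,36],-1],[[0,0,0],[0,0,36],-1],[[0,0,0],[0,0,36],-1]]'

```text
t: 23.8
ee_pos: [0.4766, -0.1796, 0.0087]
orientation: [0.772, -0.636, 0.0, -0.0]
wrist_force: [-0.6, 0.2, -0.4]
width: 0.088
```

```bash
python3 -c "
from h import *
to(477,-179.5,6,-79)
im=vision.snapshot('side')[:,:,::-1]
cv2.imwrite('pics/side20.png',cv2.resize(im[210:350,270:410],None,fx=4,fy=4)[:600])"
```

```text
turn [-0. -0. -0.] shift [-0.  -0.4  2.7] | t 23.8 pos [ 476.6 -179.6    8.7] w 88.0 F [-0.6  0.2 -0.4]
```

View pics/side20.png

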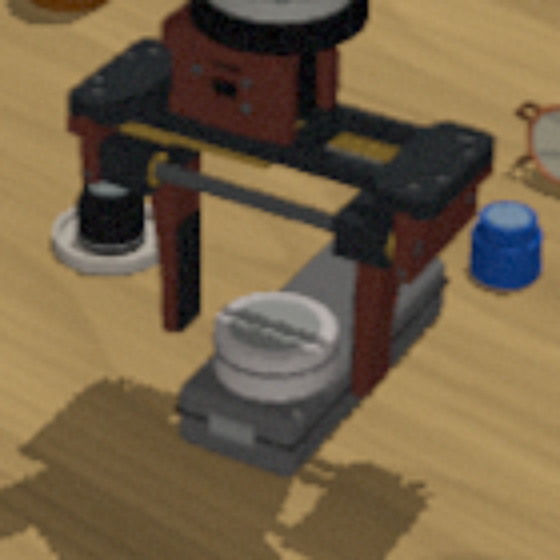

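carry_out --steps '[[[0,0,0],[0,0,2.5],-1],[[0,0,0],[0,0,2.5],1],[[0,0,0],[0,0,2.5],1],[[0,0,0],[0,0,2.5],1],[[0,0,0],[0,0,2.5],1],[[0,0,0],[0,0,2.5],1],[[0,0,0],[0,0,2.5],1]]' --newtons 10

```text
t: 24.72
ee_pos: [0.4763, -0.1795, 0.006]
orientation: [0.772, -0.636, -0.0, -0.0]
wrist_force: [-0.1, 0.7, 1.6]
width: 0.0555
```

carry_out --steps '[[[0,0,0],[0,0,-5],1],[[0,0,0],[0,0,-20],1],[[0,0,0],[0,0,-60],1],[[0,0,0],[0,0,-80],1],[[0,0,0],[0,0,-80],1]]'

```text
t: 25.35
ee_pos: [0.4778, -0.1801, 0.0882]
orientation: [0.772, -0.636, 0.002, -0.001]
wrist_force: [-0.4, 0.0, -1.2]
width: 0.0557
```

```bash
python3 -c "
from h import *
to(529.5,184,80,-79)
im=vision.snapshot('side')[:,:,::-1]
cv2.imwrite('pics/side21.png',cv2.resize(im[180:340,260:420],None,fx=4,fy=4))"
```

```text
turn [-0.004 -0.002 -0.   ] shift [-347.6 -120.1    7.8] | t 25.35 pos [ 477.8 -180.1   88.2] w 55.7 F [-0.4  0.  -1.2]
```

View pics/side21.png

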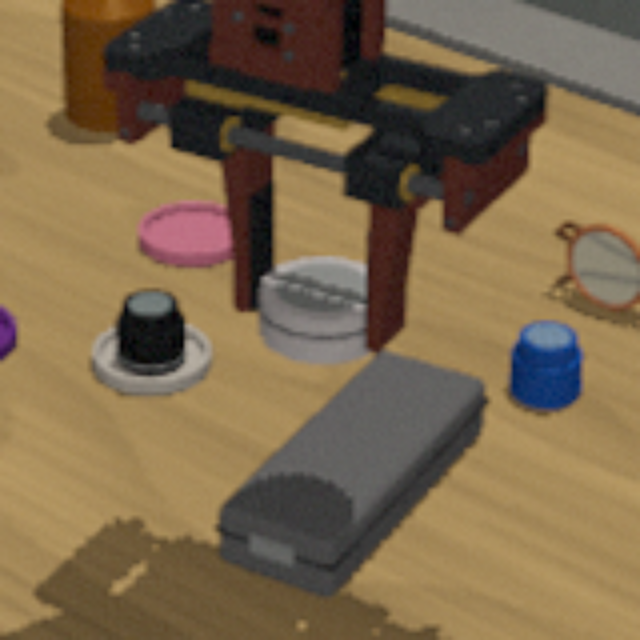

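The tin is held level and the case stayed put. On to the larger round tray.

carry_out --steps '[[[0,0,0],[-25,-9,0],1],[[0,0,0],[-70,-24,0],1],[[0,0,0],[-115,-40,0],1],[[0,0,0],[-160,-55,0],1],[[0,0,0],[-205,-71,0],1],[[0,0,0],[-250,-86,0],1],[[0,0,0],[-295,-102,0],1],[[0,0,0],[-330,-114,0],1],[[0,0,0],[-347,-119,15],1],[[0,0,0],[-347,-119,45],1],[[0,0,0],[-347,-119,80],1],[[0,0,0],[-347,-119,85],1]]'

```text
t: 26.9
ee_pos: [0.5239, 0.1822, -0.0024]
orientation: [0.771, -0.636, -0.002, 0.003]
wrist_force: [-0.9, 0.4, -1.6]
width: 0.0559
```

carry_out --steps '[[[0,0,0],[0,0,0],1],[[0,0,0],[0,0,0],1]]'

```text
t: 27.15
ee_pos: [0.5278, 0.1838, 0.0019]
orientation: [0.771, -0.636, 0.0, -0.001]
wrist_force: [1.2, 0.1, -1.4]
width: 0.0557
```

```bash
python3 -c "
from h import *
to(529.5,184,-22,-79)
im=vision.snapshot('side')[:,:,::-1]
cv2.imwrite('pics/side22.png',cv2.resize(im[130:280,150:310],None,fx=4,fy=4))"
```

```text
turn [-0.002  0.    -0.001] shift [ 0.1 -1.7 23.9] | t 27.15 pos [527.8 183.8   1.9] w 55.7 F [ 1.2  0.1 -1.4]
```

View pics/side22.png

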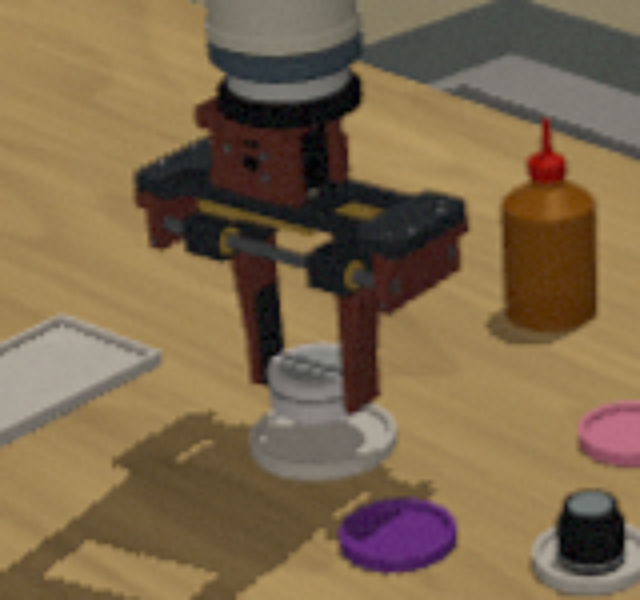

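carry_out --steps '[[[0,0,0],[0,-1,8],1],[[0,0,0],[0,-1,15],1],[[0,0,0],[0,-1,20],1],[[0,0,0],[0,-1,22.5],1],[[0,0,0],[0,-1,22.5],1],[[0,0,0],[0,-1,22.5],1]]'

```text
t: 27.95
ee_pos: [0.5281, 0.184, -0.0215]
orientation: [0.772, -0.636, 0.0, -0.0]
wrist_force: [-0.2, -0.3, -0.6]
width: 0.0553
```

```bash
python3 -c "
from h import *
to(529.5,184,-22,-79)
im=vision.snapshot('side')[:,:,::-1]
cv2.imwrite('pics/side23.png',cv2.resize(im[170:270,170:290],None,fx=5,fy=5))"
```

```text
turn [-0.  0. -0.] shift [ 0.3 -1.4  0.5] | t 27.95 pos [528.1 184.  -21.5] w 55.3 F [-0.2 -0.3 -0.6]
```

View pics/side23.png

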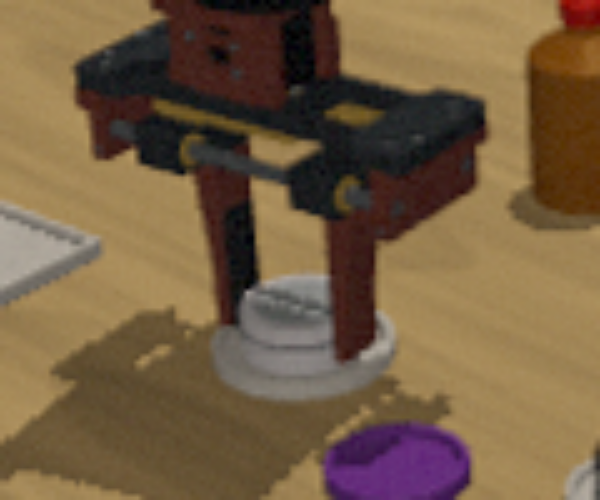

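The tin is within the round tray. Release and rise.

carry_out --steps '[[[0,0,0],[0,0,1],1],[[0,0,0],[0,0,1],-0.6],[[0,0,0],[0,0,1],-1],[[0,0,0],[0,0,1],-1],[[0,0,0],[0,0,1],-1],[[0,0,0],[0,0,1],-1],[[0,0,0],[0,0,-20],-1],[[0,0,0],[0,0,-60],-1],[[0,0,0],[0,0,-110],-1],[[0,0,0],[0,0,-120],-1]]'

```text
t: 29.25
ee_pos: [0.5301, 0.1847, 0.1017]
orientation: [0.772, -0.636, 0.002, -0.002]
wrist_force: [-0.1, -1.1, -0.4]
width: 0.0872
```

carry_out --steps '[[[0,0,0],[40,8,0],-1],[[0,0,0],[90,20,0],-1],[[0,0,0],[140,32,0],-1],[[0,0,0],[160,36,0],-1],[[0,0,0],[160,36,0],-1]]'

```text
t: 29.88
ee_pos: [0.5224, 0.0188, 0.0976]
orientation: [0.771, -0.637, -0.001, 0.001]
wrist_force: [0.4, 0.5, 1.3]
width: 0.0882
```

```bash
python3 -c "
from h import *
to(520,-169,60,-79)
a=vision.snapshot('side')[:,:,::-1];b=vision.snapshot('top')[:,:,::-1]
cv2.imwrite('pics/both24.png',np.hstack([cv2.resize(a[170:350,170:410],(400,300)),cv2.resize(b[150:350,200:440],None,fx=400/240,fy=400/240)[:300]]))"
```

```text
turn [ 0.002  0.    -0.003] shift [184.   37.7  37.6] | t 29.88 pos [522.4  18.8  97.6] w 88.2 F [0.4 0.5 1.3]
```

View pics/both24.png

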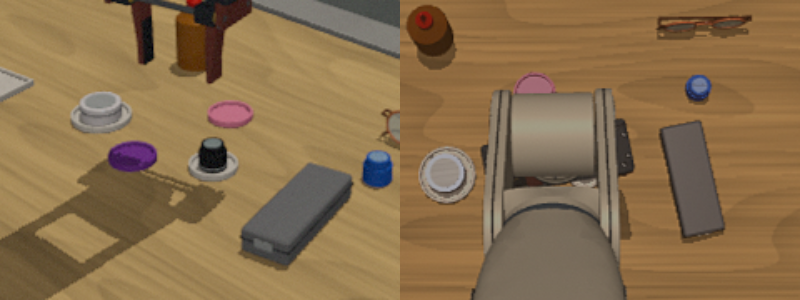

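The tin is centred in its tray. I'll measure the bare case with a mask.

```bash
python3 -c "
from h import *
b=vision.snapshot('top')[:,:,::-1].copy()
h=cv2.cvtColor(b,cv2.COLOR_BGR2HSV)[215:300,352:400]
m=((h[...,1]<70)).astype(np.uint8)*255
m=cv2.morphologyEx(m,cv2.MORPH_OPEN,np.ones((3,3)))
c=max(cv2.findContours(m,cv2.RETR_EXTERNAL,cv2.CHAIN_APPROX_NONE)[0],key=cv2.contourArea).reshape(-1,2)+[352,215]
w=onz('top',c,.028)*1e3
r=cv2.minAreaRect(w.astype(np.float32));print(r)
"
```

```text
((520.040283203125, -167.03358459472656), (158.81431579589844, 58.718570709228516), 11.441641807556152)
```

carry_out --steps '[[[0,0,0],[40,8,0],-1],[[0,0,0],[90,18,0],-1],[[0,0,0],[140,29,0],-1],[[0,0,0],[175,36,0],-1],[[0,0,0],[183,38,30],-1],[[0,0,0],[183,38,70],-1],[[0,0,0],[183,38,85],-1],[[0,0,0],[183,38,85],-1],[[0,0,0],[183,38,85],-1]]'

```text
t: 31.15
ee_pos: [0.5218, -0.1666, 0.0145]
orientation: [0.772, -0.636, 0.001, -0.0]
wrist_force: [0.2, 0.1, 0.1]
width: 0.0878
```

```bash
python3 -c "
from h import *
to(519.5,-168,-25,-78.6)
im=vision.snapshot('side')[:,:,::-1]
cv2.imwrite('pics/side25.png',cv2.resize(im[200:350,270:430],None,fx=4,fy=4))"
```

```text
turn [-0.001 -0.001 -0.006] shift [ 0.9  2.6 39.5] | t 31.15 pos [ 521.8 -166.6   14.5] w 87.8 F [0.2 0.1 0.1]
```

View pics/side25.png

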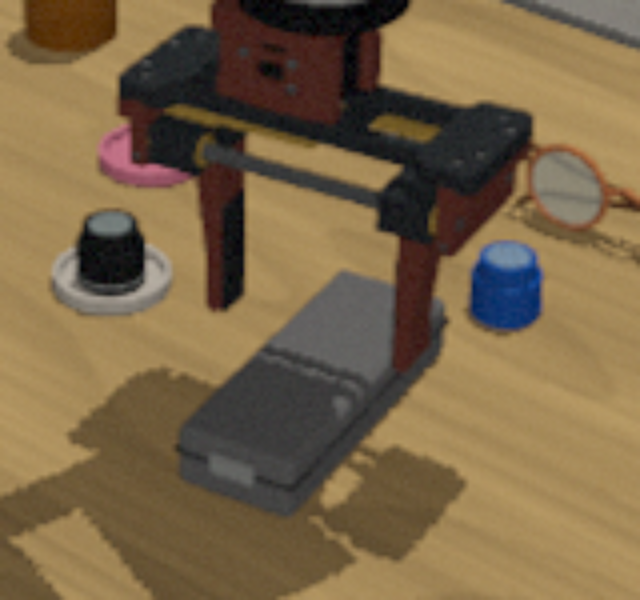

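carry_out --steps '[[[0,0,-0.006],[1,2,10],-1],[[0,0,-0.006],[1,2,22],-1],[[0,0,-0.006],[1,2,32],-1],[[0,0,-0.006],[1,2,38],-1],[[0,0,-0.006],[1,2,39],-1],[[0,0,-0.006],[1,2,39],-1]]'

```text
t: 31.95
ee_pos: [0.519, -0.1682, -0.0256]
orientation: [0.773, -0.634, -0.0, 0.0]
wrist_force: [-0.5, 0.9, 0.8]
width: 0.0875
```

```bash
python3 -c "
from h import *
to(519.5,-168,-25,-78.6)
im=vision.snapshot('side')[:,:,::-1]
cv2.imwrite('pics/side26.png',cv2.resize(im[200:350,270:430],None,fx=4,fy=4))"
```

```text
turn [ 0.     0.    -0.001] shift [-0.1 -0.5 -0.6] | t 31.95 pos [ 519.  -168.2  -25.6] w 87.5 F [-0.5  0.9  0.8]
```

View pics/side26.png

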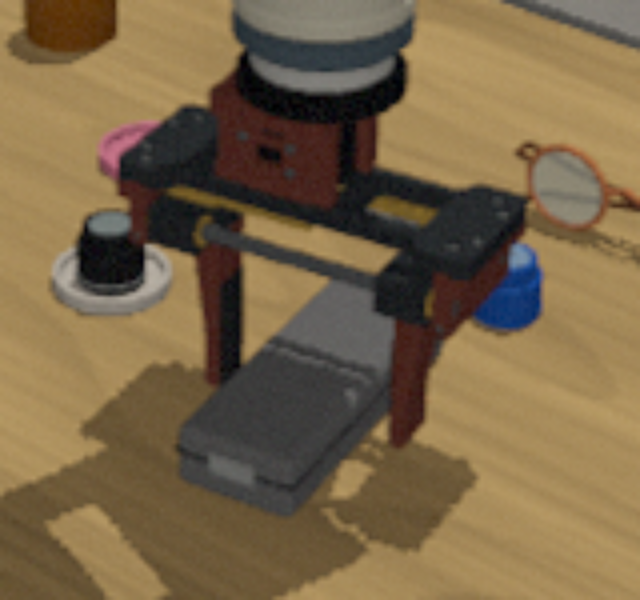

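The fingers straddle the case low down. Grip and lift.

carry_out --steps '[[[0,0,0],[0,0,-1],1],[[0,0,0],[0,0,-1],1],[[0,0,0],[0,0,-1],1],[[0,0,0],[0,0,-1],1],[[0,0,0],[0,0,-1],1],[[0,0,0],[0,0,-1],1]]' --newtons 20

```text
t: 32.75
ee_pos: [0.5191, -0.1682, -0.0244]
orientation: [0.773, -0.634, 0.0, -0.0]
wrist_force: [0.0, -0.7, 4.0]
width: 0.06
```

carry_out --steps '[[[0,0,0],[0,0,-5],1],[[0,0,0],[0,0,-25],1],[[0,0,0],[0,0,-60],1],[[0,0,0],[0,0,-95],1],[[0,0,0],[0,0,-115],1],[[0,0,0],[0,0,-115],1]]'

```text
t: 33.5
ee_pos: [0.5199, -0.1685, 0.0919]
orientation: [0.773, -0.634, 0.001, -0.001]
wrist_force: [-0.0, -0.4, -1.5]
width: 0.0601
```

```bash
python3 -c "
from h import *
to(432,362,90,-83.7)
print(env.get_state()['joints'])
im=vision.snapshot('side')[:,:,::-1]
cv2.imwrite('pics/side27.png',cv2.resize(im[130:330,250:430],None,fx=3,fy=3))"
```

```text
turn [-0.003 -0.001  0.088] shift [-537.5  -18.     1.1] | t 33.5 pos [ 519.9 -168.5   91.9] w 60.1 F [-0.  -0.4 -1.5]
[-3.35204407e-01  4.43417790e-01  1.87270346e+00 -2.35773310e-05
  8.22375444e-01  1.03780258e+00]
```

View pics/side27.png

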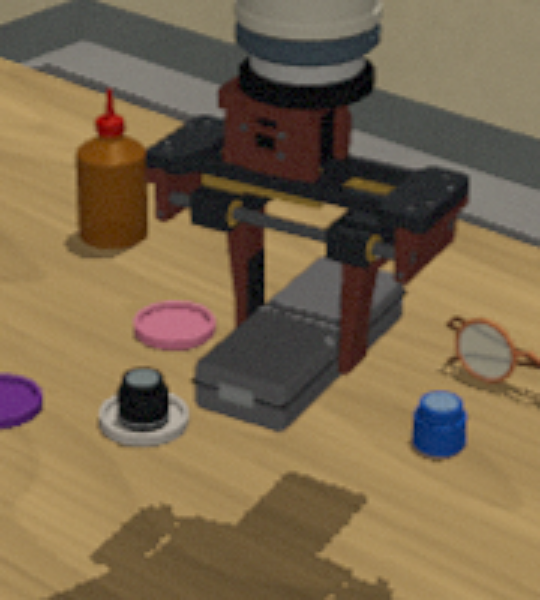

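carry_out --steps '[[[0,0,0.005],[-20,-1,0],1],[[0,0,0.01],[-60,-2,0],1],[[0,0,0.02],[-100,-3,0],1],[[0,0,0.03],[-145,-5,0],1],[[0,0,0.04],[-190,-6,0],1],[[0,0,0.045],[-235,-8,0],1],[[0,0,0.05],[-280,-9,0],1],[[0,0,0.06],[-325,-11,0],1],[[0,0,0.07],[-370,-12,0],1],[[0,0,0.08],[-415,-14,0],1],[[0,0,0.085],[-455,-15,0],1],[[0,0,0.088],[-490,-16,0],1]]'

```text
t: 35.05
ee_pos: [0.437, 0.3163, 0.0888]
orientation: [0.745, -0.667, -0.0, 0.001]
wrist_force: [-0.3, -0.5, -1.9]
width: 0.0602
```

```bash
python3 -c "
from h import *
to(432,362,5,-83.7)"
```

```text
turn [ 0.002 -0.001  0.   ] shift [-46.1  -0.3  83.8] | t 35.05 pos [437.  316.3  88.8] w 60.2 F [-0.3 -0.5 -1.9]
```

carry_out --steps '[[[0,0,0],[-25,0,0],1],[[0,0,0],[-47,0,15],1],[[0,0,0],[-47,0,45],1],[[0,0,0],[-47,0,75],1],[[0,0,0],[-47,0,83],1],[[0,0,0],[-47,0,83],1],[[0,0,0],[-47,0,83],1]]'

```text
t: 35.92
ee_pos: [0.4338, 0.3625, 0.0081]
orientation: [0.745, -0.667, 0.0, -0.001]
wrist_force: [-0.7, 0.1, -1.0]
width: 0.0598
```

```bash
python3 -c "
from h import *
to(432,362,-20.5,-83.7)
print(env.get_state()['joints'])
a=vision.snapshot('side')[:,:,::-1];b=vision.snapshot('top')[:,:,::-1]
cv2.imwrite('pics/side28.png',cv2.resize(a[130:280,60:220],None,fx=4,fy=4))
cv2.imwrite('pics/top28.png',cv2.resize(b[230:360,90:250],None,fx=4,fy=4))"
```

```text
turn [-0.001  0.001 -0.   ] shift [ 0.3  1.9 28.6] | t 35.92 pos [433.8 362.5   8.1] w 59.8 F [-0.7  0.1 -1. ]
[ 6.74995420e-01  6.01939289e-01  1.85667064e+00 -1.81148409e-05
  6.81755469e-01  2.13621108e+00]
```

View pics/side28.png

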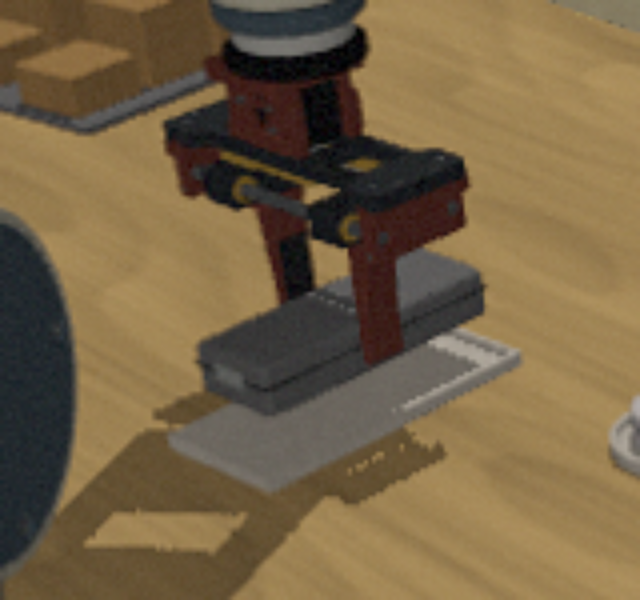

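View pics/top28.png

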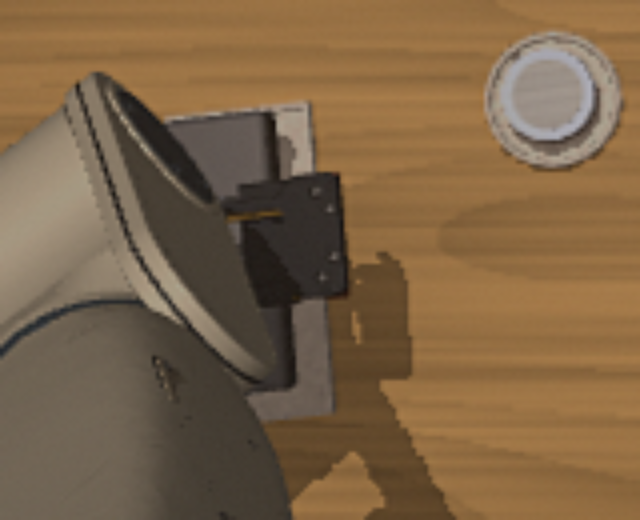

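```bash
python3 -c "
from h import *
f=lambda c:(np.array(c,float)+.5)/4-.5+[60,130]
g=lambda c:(np.array(c,float)+.5)/4-.5+[90,230]
a=np.radians(6.3);M=np.array([[np.cos(a),-np.sin(a)],[np.sin(a),np.cos(a)]]);c=np.array([432,362.1])
T=lambda w:((w*1e3-c)@M).round(1).tolist()
print('case bottom side corners',T(onz('side',f([[203,393],[272,412],[484,306]]),.0345)))
print('tray side corners',T(onz('side',f([[170,436],[268,486],[520,353]]),.009)))
print('case top, topview far-right/near-right side',T(onz('top',g([[268,112],[272,150],[292,385]]),.052)),'seam level guess')
print('tray topview',T(onz('top',g([[310,103],[333,412]]),.009)))
"
```

```text
case bottom side corners [[-78.1, 23.7], [-70.3, -25.0], [88.1, -21.5]]
tray side corners [[-93.3, 39.5], [-97.4, -49.3], [91.0, -44.9]]
case top, topview far-right/near-right side [[83.2, -29.0], [60.9, -29.6], [-74.5, -30.2]] seam level guess
tray topview [[91.4, -44.2], [-92.1, -42.7]]
```

The case is about 5 mm too far along the tray's x. I'll shift back 4.5 mm (tool +y), lower to just above the rim, and recheck.

carry_out --steps '[[[0,0,0],[0,4.5,5],1],[[0,0,0],[0,4.5,12],1],[[0,0,0],[0,4.5,18],1],[[0,0,0],[0,4.5,20],1],[[0,0,0],[0,4.5,20],1]]'

```text
t: 36.65
ee_pos: [0.4286, 0.3615, -0.0128]
orientation: [0.745, -0.667, -0.0, 0.0]
wrist_force: [0.1, 0.3, -1.8]
width: 0.0599
```

```bash
python3 -c "
from h import *
to(432,362,-20.5,-83.7)
a=vision.snapshot('side')[:,:,::-1];b=vision.snapshot('top')[:,:,::-1]
cv2.imwrite('pics/side29.png',cv2.resize(a[180:270,90:210],None,fx=6,fy=6))
cv2.imwrite('pics/top29.png',cv2.resize(b[240:350,110:210],None,fx=5,fy=5))"
```

```text
turn [ 0. -0. -0.] shift [-0.1 -3.4  7.7] | t 36.65 pos [428.6 361.5 -12.8] w 59.9 F [ 0.1  0.3 -1.8]
```

View pics/side29.png

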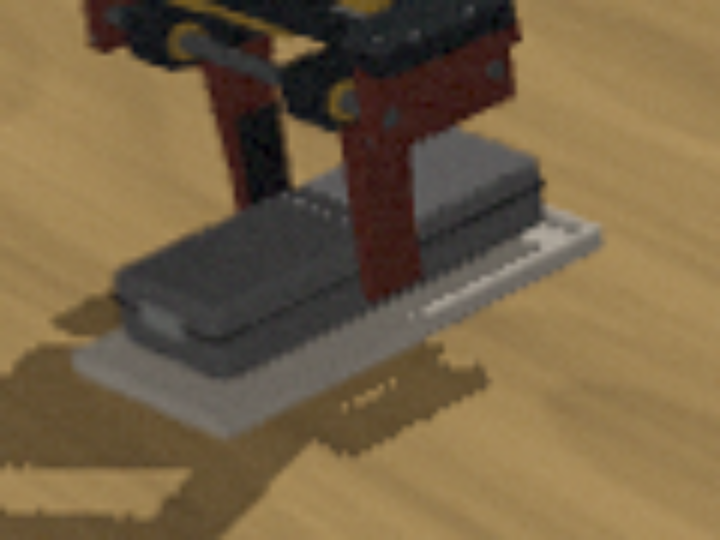

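View pics/top29.png

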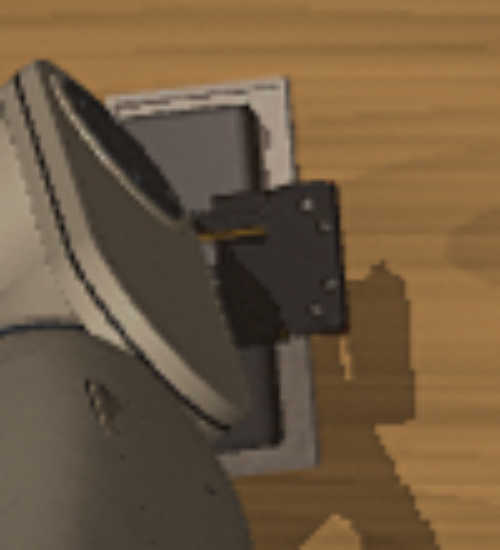

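```bash
python3 -c "
from h import *
f=lambda c:(np.array(c,float)+.5)/6-.5+[90,180]
g=lambda c:(np.array(c,float)+.5)/5-.5+[110,240]
a=np.radians(6.3);M=np.array([[np.cos(a),-np.sin(a)],[np.sin(a),np.cos(a)]]);c=np.array([432,362.1])
T=lambda w:((w*1e3-c)@M).round(1).tolist()
print('case',T(onz('side',f([[125,335],[228,378],[543,217]]),.0135)))
print('tray',T(onz('side',f([[75,362],[225,430],[602,230]]),.009)))
print('case top',T(onz('top',g([[255,106],[280,443]]),.030)))
print('tray topview',T(onz('top',g([[290,77],[318,465]]),.009)))
"
```

```text
case [[-77.9, 29.4], [-76.8, -28.0], [79.7, -25.2]]
tray [[-97.0, 34.6], [-97.2, -50.6], [91.3, -45.6]]
case top [[77.5, -32.5], [-80.2, -31.4]]
tray topview [[92.2, -45.4], [-92.1, -43.4]]
```

Both views put the case within about 4 mm of the tray's centre, which is inside the 9 mm margin. Lowering and releasing.

carry_out --steps '[[[0,0,0],[0,0,3],1],[[0,0,0],[0,0,6],1],[[0,0,0],[0,0,7.5],1],[[0,0,0],[0,0,7.5],1],[[0,0,0],[0,0,7.5],1]]'

```text
t: 37.38
ee_pos: [0.4287, 0.3616, -0.02]
orientation: [0.745, -0.667, 0.0, -0.0]
wrist_force: [-0.5, -0.1, -1.6]
width: 0.06
```

```bash
python3 -c "
from h import *
to(432,362,-20.5,-83.7)
a=vision.snapshot('side')[:,:,::-1]
cv2.imwrite('pics/side30.png',cv2.resize(a[180:270,90:210],None,fx=6,fy=6))"
```

```text
turn [-0.  0. -0.] shift [ 0.  -3.3  0.5] | t 37.38 pos [428.7 361.6 -20. ] w 60.0 F [-0.5 -0.1 -1.6]
```

View pics/side30.png

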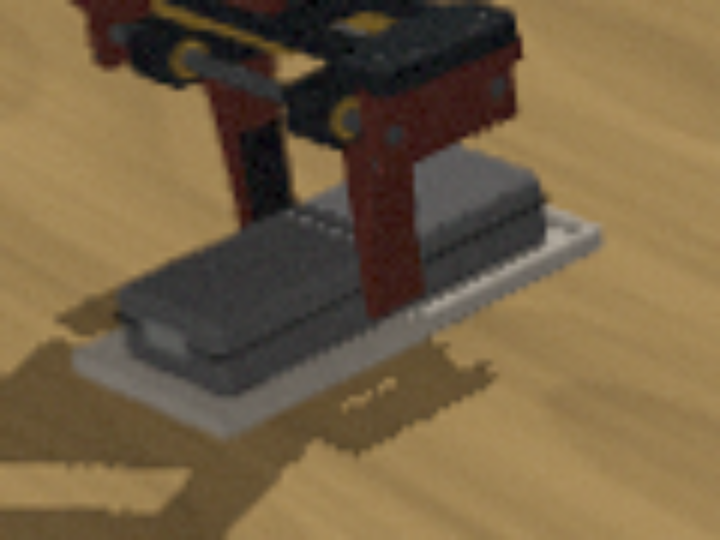

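carry_out --steps '[[[0,0,0],[0,0,1],1],[[0,0,0],[0,0,1],1],[[0,0,0],[0,0,1],-0.6],[[0,0,0],[0,0,1],-0.9],[[0,0,0],[0,0,1],-1],[[0,0,0],[0,0,1],-1],[[0,0,0],[0,0,1],-1],[[0,0,0],[0,0,-15],-1],[[0,0,0],[0,0,-55],-1],[[0,0,0],[0,0,-105],-1],[[0,0,0],[0,0,-140],-1],[[0,0,0],[0,0,-140],-1]]'

```text
t: 38.92
ee_pos: [0.4306, 0.3631, 0.1239]
orientation: [0.745, -0.667, 0.001, -0.003]
wrist_force: [0.1, 0.6, -0.1]
width: 0.0879
```

carry_out --steps '[[[0,0,0],[-40,0,0],-1],[[0,0,0],[-90,10,0],-1],[[0,0,0],[-140,20,0],-1],[[0,0,0],[-140,20,0],-1],[[0,0,0],[-140,20,0],-1]]'

```text
t: 39.55
ee_pos: [0.3929, 0.4975, 0.119]
orientation: [0.745, -0.667, 0.0, 0.001]
wrist_force: [-0.3, 0.4, -0.1]
width: 0.0877
```

```bash
python3 -c "
from h import *
s=env.get_state();print(s['t'],s['ee_pos'],s['joints'])
for n in('side','top'): cv2.imwrite(f'pics/{n}31.png',vision.snapshot(n)[:,:,::-1])
b=cv2.imread('pics/top31.png');a=cv2.imread('pics/side31.png')
cv2.imwrite('pics/fin.png',np.hstack([cv2.resize(a[190:290,90:220],None,fx=3,fy=3),cv2.resize(b[240:345,110:240],None,fx=3,fy=3)[:300]]))"
```

```text
39.55 [0.39286503 0.49751467 0.11897174] [ 8.83766579e-01  5.19077684e-01  1.65524075e+00 -3.23319298e-04
  9.69542299e-01  2.34432305e+00]
```

View pics/side31.png

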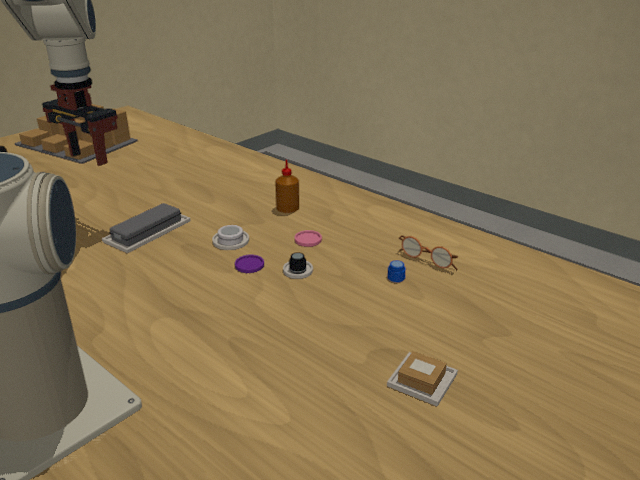

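View pics/top31.png

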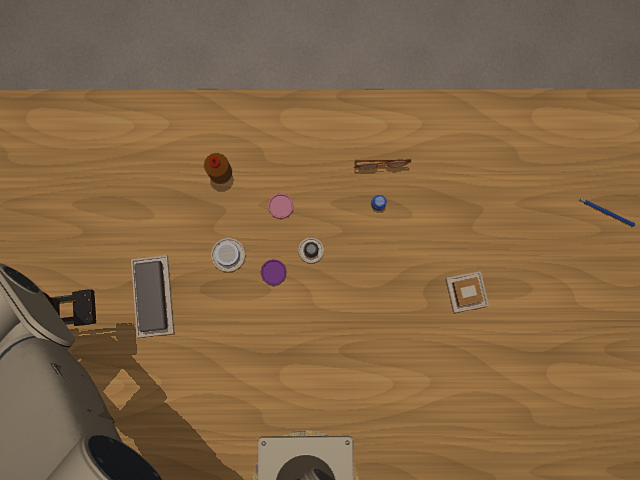

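View pics/fin.png

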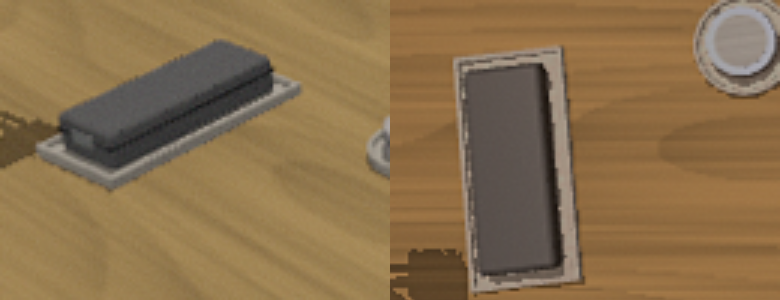

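Final views: all four things lie flat in their trays, and the bottle (218,165), spectacles (382,164), and look-alikes haven't moved. The gripper is clear, so I'm handing in.

```bash
python3 -c "
from cell import job_done
print(job_done())"
```

```text
the job is handed in; nothing more can be done
None
```

All four things are in their white trays and the job is handed in at about 40 s. I put away the loupe first, then the box, then the tin, and the case last.

- **Final check:** the last pictures from both cameras show each thing flat and upright inside its rim. The bottle, spectacles, blue loupe, and pink and purple trays are at the same pixels as at the start. I judged this by eye from the pictures; nothing was measured after the last release.
- **Height reading was wrong:** the cameras showed the fingertips well above the reported height. I touched the bare bench with the shut fingers (about 12 N) and found the reported height reads 33 mm too low. I corrected every grasp and release for that. Before finding this, I had closed the jaws once above the loupe without touching anything.
- **Camera disagreement:** the side and top cameras differed by about 3–5 mm on some positions, so I used values in between. The case came out within about 4 mm of its tray's centre, inside the 9 mm of play.

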